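Fill the sample dish and hold it out at its mark

TASK

Pour all six glass balls from the open metal cup into the square dish of the sprung sample slide, and stand the empty cup back upright on the bench, clear of the slide. Then take the slide's wooden post, pull the telescoping rod out against its spring until the pointer on the dish is level with the mark on the scale bar, and hold it there with the balls still in the dish: the program finishes while still gripping the post. Leave the other things on the bench where they are.

Things in the scene. Friction and masses are not known exactly. Their poses are not given: they have to be found in the camera images.
- cup_mid (a point): open round metal cup, 60 mm across outside, 75 mm high, straight thin wall (3 mm), no handle, about 120 g; it stands upright on the bench and holds the six balls (in its lowest 45 mm; they roll out when it is tipped 90 to 110 degrees). This point is at its centre, 37.5 mm above its foot; z points to its mouth
- ball0_center (a point): smooth glass ball, 20 mm across, about 10 g, one of six alike in the cup, rolls easily; this point is its centre
- ball1_center (a point): smooth glass ball, 20 mm across, about 10 g, one of six alike in the cup, rolls easily; this point is its centre
- ball2_center (a point): smooth glass ball, 20 mm across, about 10 g, one of six alike in the cup, rolls easily; this point is its centre
- ball3_center (a point): smooth glass ball, 20 mm across, about 10 g, one of six alike in the cup, rolls easily; this point is its centre
- ball4_center (a point): smooth glass ball, 20 mm across, about 10 g, one of six alike in the cup, rolls easily; this point is its centre
- ball5_center (a point): smooth glass ball, 20 mm across, about 10 g, one of six alike in the cup, rolls easily; this point is its centre
- dish (a point): square white metal dish carried on the rod of the sprung slide, 100 x 100 mm outside, wall 4 mm, inner floor 9 mm and rim 46 mm above the bench. This point is the centre of the inner floor. Its axes are the slide's: -x is the way the slide is pulled out, +x points at the fixed steel tube it telescopes into, z up, and the scale bar lies on the +y side
- pull_post (a point): upright round wooden post (20 mm thick, from 18 to 88 mm above the bench) on a short arm in front of the dish, 95 mm along -x from the dish centre, 35 mm of clear space between it and the dish; it moves with the dish. This point is on its axis, 62 mm above the bench, the height to grip it
- slide (a joint): how far the telescoping rod is pulled out (m): 0 fully home, at most 0.14; moves along the dish's -x. An inner spring always pulls it home: 3.5 N at home, 50 N per metre more as it is pulled out, so about 8 N at the mark; it does not latch
- pointer (a point): tip of the small dark pointer on the dish's +y side, on the dish's cross centre line, 64 mm along y from the dish centre, 40 mm above the bench; it moves with the dish. Axes as the dish's
- mark (a point): the mark: an upright dark blade, 3 mm thick, 40 mm high over the bench, on a small steel block fixed on the graduated aluminium scale bar beside the slide; does not move. This point is at the blade's top edge, on the dish side. Axes as the dish's; the pointer is level with it when both are at the same place along x, 70 to 110 mm of pull from home. Pointer and blade pass about 8 mm apart and never touch
- jar: closed white plastic flux jar, 60 mm across, 68 mm high, standing; a bystander that may stand where the cup could have stood; origin at the centre of its underside
- spool: steel-coloured solder spool standing on end, 56 mm across, 50 mm high; bystander; origin at the centre of its underside
- tape: flat roll of copper foil tape lying on the bench, 72 mm across, 12 mm high; bystander; origin at the centre of its underside
- brush: flat brush 170 mm long lying at the back; bystander; origin at its underside
- can: closed can, 66 mm across, 90 mm high; bystander; origin at the centre of its underside
Not all that is in view belongs to the job. What is shaped like the part that bears cup_mid but red is not meant.

How it is judged:
On the way, in this order (a step that is already met when the one before it is completed fails the run):
1. the held cup is tipped well over beside or above the dish (angle between cup_mid's own z axis and vertical above 1.2 rad and horizontal distance between cup_mid and dish below 0.2 m and height (world z) of cup_mid above 0.06 m and contact force between cup and the fingers above 0.5 N), for 0.1 s.
2. all six balls are in the dish and the cup stands upright on the bench, let go, clear of the slide (horizontal distance between each of ball0_center, ball1_center, ball2_center, ball3_center, ball4_center, ball5_center and dish below 0.057 m and height (world z) of each of ball0_center, ball1_center, ball2_center, ball3_center, ball4_center, ball5_center below 0.046 m and angle between cup_mid's own z axis and vertical below 0.12 rad and height (world z) of cup_mid between 0.033 and 0.043 m and contact force between cup and the fingers below 0.1 N and horizontal distance between cup_mid and dish above 0.08 m), for 0.2 s.
3. the post is gripped and the pointer is level with the mark (within 5 mm) (x of pointer in the frame of mark between -0.005 and 0.005 m and contact force between slide and the fingers above 2 N), for 0.3 s.
At the end, for the whole second after the job is handed in: The gripper still holds the post, with the pointer within 5 mm of the mark along the pull and the slide at rest; all six balls are in the dish; the cup stands upright on the bench (within 7 degrees), let go, at least 80 mm from the dish centre and not touching the slide (all of step 2 and all of step 3 and velocity of joint slide between -0.02 and 0.02 m/s and contact force between slide and cup below 0.1 N); the arm keeps its last pose, push and grip.
It fails at once if the jar is pushed more than 30 mm or knocked over (distance of jar from where it was at the start of the episode above 0.03 m or angle between jar's own z axis and vertical above 0.5 rad).
It fails at once if the spool is pushed more than 30 mm or knocked over (distance of spool from where it was at the start of the episode above 0.03 m or angle between spool's own z axis and vertical above 0.5 rad).
It fails at once if the tape is pushed more than 30 mm or knocked over (distance of tape from where it was at the start of the episode above 0.03 m).
It fails at once if the brush is pushed more than 30 mm or knocked over (distance of brush from where it was at the start of the episode above 0.03 m).
It fails at once if the can is pushed more than 30 mm or knocked over (distance of can from where it was at the start of the episode above 0.03 m or angle between can's own z axis and vertical above 0.5 rad).
It also fails if it takes over 72 s, if anything falls off the work surface, if the arm or the gripper's body presses on something with over 40 N, if the wrist force passes 120 N, or if a joint passes its speed limit or range.

ROBOT

A 6-joint arm with a two-finger parallel gripper is mounted at the origin on the work surface. World frame = base frame: x ahead of the robot, y to its left, z up, the work surface at z = 0. Lengths are in m, angles in rad, forces in N, time in s.
With the tool pointing down it reaches from about 0.35 to 0.775 m from the base axis. Payload 5.5 kg.
Tool frame: the origin (TCP) lies midway between the tips of the shut fingers; the grasp point (between the pads) lies 19 mm behind it; z points along the fingers, y is the line along which they close (so a half turn about z gives the same grasp; the last joint's range is limited). The gripper opens to 85 mm and grips with 20 to 120 N. Pads are 22 mm wide; open, the fingers measure 114 mm over their backs; the gripper's body (76 mm by 85 mm) begins 54 mm behind the grasp point. The pads swing forward as they close: fully open they stand 13 mm farther back than shut.
Start: joints at [-1.359, 0.313, 0.046, 1.304, 0, 1.431], TCP at [0.198, -0.54, 0.201] pointing down, gripper open.
Joint ranges: [-2.76, 2.76], [-0.86, 1.69], [-1.03, 1.26], [-2.2, 2.34], [-1.47, 1.5], [-3.14, 3.14]. Speed limits (rad/s): [2.57, 2.57, 3.14, 3.14, 3.14, 3.14].

INTERFACE

Orientations are given as a unit quaternion [w, x, y, z].
In Python, from station import manip gives the robot as it stands.
- The arm moves only by the tool play_rows, never from a script. Its argument "targets" is a list of rows, each a list of 5 numbers: the shift along the tool's x, y, z in units of 30 mm (1.0 is 30 mm), then the turn about the tool's z in units of 5 degrees (1.0 is 5 degrees), then the closure in counts, from 0 (fully open) to 255 (shut). A call has 1 to 20 rows; each row shifts and turns the commanded pose from where the row before left it, along the tool's axes as they then stand; what a row does not reach is not made up. A row lasts 1/10 s, in which the tool goes at most 50 mm and 8.59 degrees, less where a joint would pass 70% of its speed; a pose out of reach is approached as far as the arm can. A call is refused whole if a number of a shift passes 1 or a number of a turn 1, either way. A call with a gripper value outside its range is refused whole. The fingers move at their own pace and stop on an object; "force" is the grip in N (left out, the last holds). Time passes only in rows, so rows that do not move let the fingers close. It gives the time, the measured TCP pose, the force, the opening and the grip force at its end, in the units of the state.
- manip.get_state(): the state, without advancing time (a new reading comes with each control period).
- manip.grab_frame(name): name is "scene" or "top" or "wrist"; returns a dict with "pixels" (384x512x3 uint8, red, green, blue), "fx", "fy", "cx", "cy" (pixels), "extrinsics" (4x4, takes a point from camera to world coordinates). Camera axes: x right, y down, z forward; pixel columns grow to the right and rows downward; lengths in m; the calibration is good to about 2 mm. A picture is of the moment at which its call begins. There is no depth.
- manip.hand_in(): hands the job in; it is judged then, once.
The state is a dict: "time_s": time; "joint_positions": joint angles; "joint_velocities": joint speeds; "joint_torque": joint torques, N m; "tool_pos": TCP position; "tcp_rot": TCP orientation; "force": force on the tool from outside, world axes, zero at the start; "ft_torque": the same for the moment, N m; "finger_gap": opening from 0.0 (shut) to 1.0 (fully open); "gripper_force": force on a finger pad.
Only numpy, scipy, OpenCV 4.12 (cv2) and the standard library are available. Lean on these libraries where they do the work, as an engineer would, in place of code of your own. Each camera call takes 0.05 s, during which the arm holds its last target. There are 200 camera calls.

## Working session

There is one attempt and no reset: what is moved stays moved. The work goes in short steps, Python scripts to look and compute and a tool call to move; the robot and the scene stay as the last step left them, time stands still between calls to the robot, and variables do not carry over. Pictures are saved under pics/ and viewed, at most 10 in all, crops included, and the job is handed in when it is done.

Besides the shell and the picture viewer there is one more tool, called after "Emit:" by a JSON object that holds its "api" and its "payload", one argument or row to a line. play_rows: Moves the arm, as the interface text tells. Its arguments: {"type":"object","properties":{"targets":{"type":"array","items":{"type":"array","items":{"type":"number"}}},"force":{"type":"number"}},"required":["targets"]}

```bash
mkdir -p pics; ls
cat > h.py <<'E'
import numpy as np, cv2
from station import manip
def grab(n,save=None):
    f=manip.grab_frame(n)
    if save: cv2.imwrite('pics/'+save,f['pixels'][:,:,::-1])
    return f
def ray(f,u,v,z):
    E=np.array(f['extrinsics']);d=E[:3,:3]@np.array([(u-f['cx'])/f['fx'],(v-f['cy'])/f['fy'],1]);o=E[:3,3]
    return (o+d*(z-o[2])/d[2]).round(4)
def proj(f,p):
    E=np.linalg.inv(np.array(f['extrinsics']));c=E[:3,:3]@np.array(p)+E[:3,3]
    return [round(float(f['fx']*c[0]/c[2]+f['cx']),1),round(float(f['fy']*c[1]/c[2]+f['cy']),1)]
E
python3 - <<'E'
from h import *
a=grab('scene');b=grab('top')
for f in(a,b):print(f['fx'],f['cx'],f['cy'],np.round(f['extrinsics'],3).tolist())
np.save('scene.npy',a,allow_pickle=True);np.save('top.npy',b,allow_pickle=True)
cv2.imwrite('pics/a.png',cv2.resize(a['pixels'][:,:,::-1],(800,600)));cv2.imwrite('pics/b.png',cv2.resize(b['pixels'][:,:,::-1],(800,600)))
print(manip.get_state())
E
```

```text
pics
426.5023015531974 249.107384842062 189.67808260606955 [[-0.767, 0.541, -0.346, 0.897], [0.642, 0.648, -0.41, 0.479], [0.002, -0.536, -0.844, 0.952], [0.0, 0.0, 0.0, 1.0]]
364.24235121319344 263.9488493939822 188.65418851633478 [[-0.005, -0.996, 0.092, 0.467], [-1.0, 0.003, -0.02, 0.068], [0.02, -0.092, -0.996, 0.997], [0.0, 0.0, 0.0, 1.0]]
{'time_s': 0.1, 'joint_positions': array([-1.35859708e+00,  3.13934705e-01,  4.50568079e-02,  1.30361287e+00,
       -1.17071322e-05,  1.43118319e+00]), 'joint_velocities': array([ 0.00069211, -0.00338884,  0.00173799, -0.00055066, -0.00058064,
       -0.00046763]), 'joint_torque': array([ 2.71160832e-03, -4.81728780e+01,  2.99242258e+01,  1.27681618e-02,
       -1.62589249e-04,  7.99415318e-06]), 'tool_pos': array([ 0.19801238, -0.53926534,  0.20007812]), 'tcp_rot': array([-8.46448889e-04,  9.84568005e-01,  1.75000359e-01, -3.65911362e-05]), 'force': array([-0.25676712, -0.15334582, -0.26646936]), 'ft_torque': array([-0.01608618,  0.01111747, -0.02041384]), 'gripper_force': 0.0, 'finger_gap': 1.0010523480184108}
```

View pics/a.png

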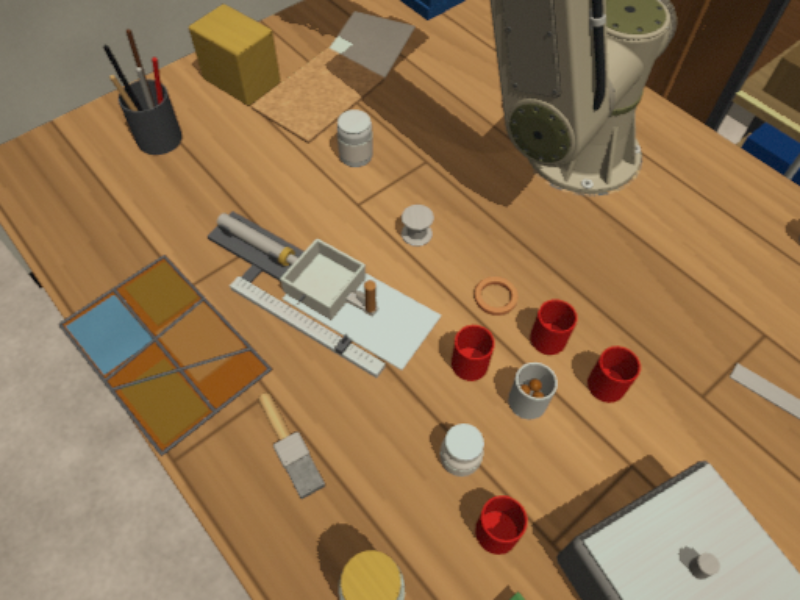

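View pics/b.png

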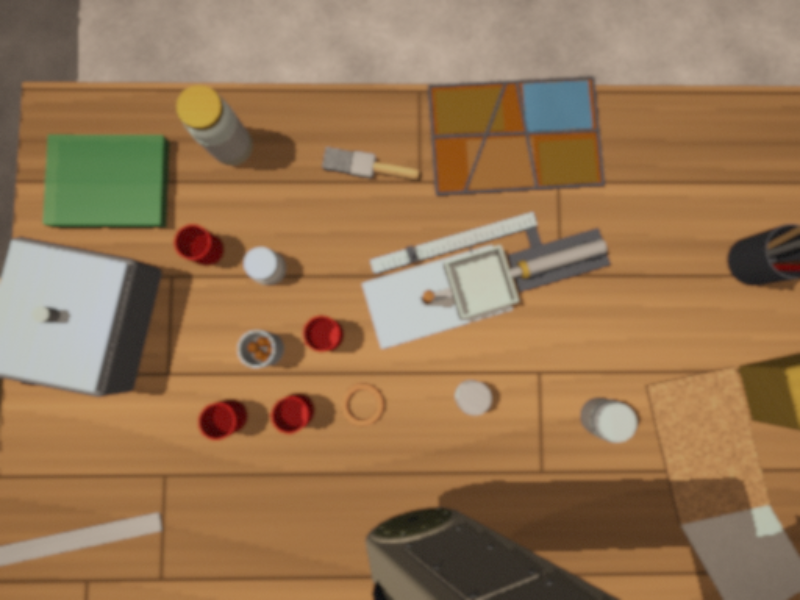

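The target is the grey cup with amber balls, at (533,390) in scene and (258,348) in top (800-px scale). Lookalikes:
- Red cups in scene: (472,352), (553,327), (614,374), (501,524).
- White jar: (463,450). White can: (354,138).

The slide's dish is at (482,283) in top, its post at (430,298) and the mark at (412,255).

Run:
```python
from h import *
a=np.load('scene.npy',allow_pickle=True).item();b=np.load('top.npy',allow_pickle=True).item()
def crop(f,u,v,w,h,k):return cv2.resize(f['pixels'][v:v+h,u:u+w,::-1],(w*k,h*k),interpolation=cv2.INTER_CUBIC)
t=crop(b,140,130,260,110,3)   # 780x330
s1=crop(a,120,140,165,105,2); s2=crop(a,280,180,115,105,4)
im=np.zeros((560,800,3),np.uint8);im[:330,:780]=t;im[335:545,:330]=s1;im[335:545,340:570]=crop(a,280,180,115,105,2)
im[335:545,575:785]=crop(b,145,200,42,42,5)
cv2.imwrite('pics/c.png',im)
for n,f,u,v,z in [('cup top',b,258/1.5625,347/1.5625,.075),('cup scene',a,535/1.5625,380/1.5625,.075),('dish top',b,482/1.5625,283/1.5625,.046),('dish scene',a,325/1.5625,274/1.5625,.046),('post top',b,427/1.5625,297/1.5625,.088),('post sc',a,371/1.5625,285/1.5625,.088)]:print(n,ray(f,u,v,z))
```

```text
cup top [0.4688 0.2975 0.075 ]
cup scene [0.4679 0.2971 0.075 ]
dish top [ 0.5744 -0.0689  0.046 ]
dish scene [ 0.579  -0.0631  0.046 ]
post top [0.5473 0.026  0.088 ]
post sc [0.5513 0.0243 0.088 ]
```

View pics/c.png

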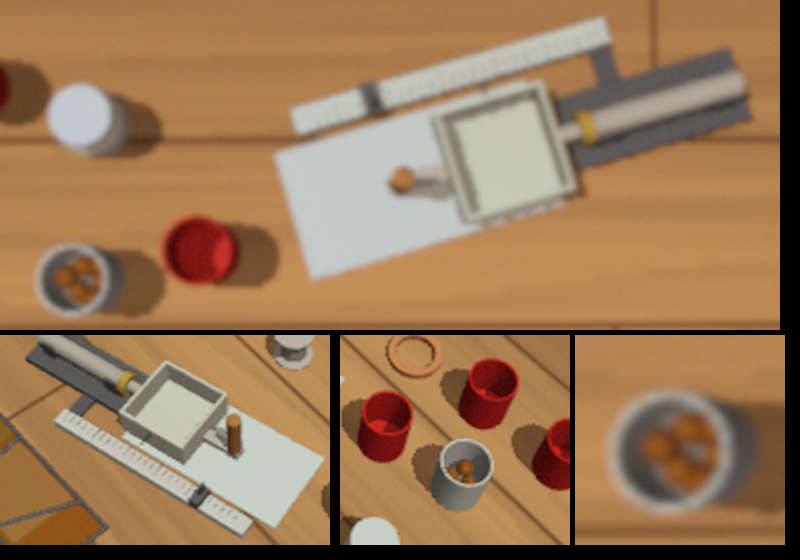

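The crop confirms the grey cup holds the orange balls (rim centred at about (75,280) in the crop). The two views agree to 1 mm on its position, (0.468, 0.297).

```bash
cat >> h.py <<'E'
def d(target,cur=None,yaw=None):
    "shift in tool units (30 mm) to a world TCP target"
    s=manip.get_state();from scipy.spatial.transform import Rotation as R
    w,x,y,z=s['tcp_rot'];M=R.from_quat([x,y,z,w]).as_matrix()
    return (M.T@(np.array(target)-(s['tool_pos'] if cur is None else cur))/.03).round(3), np.degrees(np.arctan2(M[1,0],M[0,0])).round(2)
E
python3 - <<'E'
from h import *
b=np.load('top.npy',allow_pickle=True).item()
q=lambda x,y,z:ray(b,140+x/3,130+y/3,z)
C=[q(x,y,.046) for x,y in[(432,118),(548,83),(578,190),(466,223)]]
print(C,np.mean(C,0),[np.linalg.norm(C[i]-C[i-1]) for i in range(4)])
for i,j in((0,1),(3,2),(3,0),(2,1)):
    e=C[j]-C[i];print(np.degrees(np.arctan2(e[1],e[0])))
print('post',q(402,177,.088),'blade',q(372,97,.04),'bar ends',q(300,122,.01),q(605,30,.01),'red',q(200,247,.075))
print(d([.5,-.2,.2]),d([.468,.297,.2],[.5,-.2,.2]))
E
```

```text
[array([ 0.6059, -0.0047,  0.046 ]), array([ 0.6369, -0.1077,  0.046 ]), array([ 0.5419, -0.1322,  0.046 ]), array([ 0.5134, -0.0334,  0.046 ])] [ 0.574525 -0.0695    0.046   ] [np.float64(0.0968500903458536), np.float64(0.10756393447619887), np.float64(0.0981083584614481), np.float64(0.10282844937078457)]
-73.24973549497427
-73.9091836511478
17.237562787172784
14.461173473031652
post [0.55   0.0242 0.088 ] blade [0.6257 0.0479 0.04  ] bar ends [0.6078 0.113  0.01  ] [ 0.6928 -0.1681  0.01  ] red [0.4927 0.1938 0.075 ]
(array([13.347, -7.147,  0.018]), np.float64(20.16)) (array([  4.708, -15.92 ,   0.028]), np.float64(20.16))
```

Emit:
{"api": "play_rows", "payload": {
  "targets": [
    [0.95,-0.5,0,0.71,60],
    [0.95,-0.5,0,0,60],
    [0.95,-0.5,0,0,60],
    [0.95,-0.5,0,0,60],
    [0.95,-0.5,0,0,60],
    [0.95,-0.5,0,0,60],
    [0.95,-0.5,0,0,60],
    [0.95,-0.5,0,0,60],
    [0.95,-0.5,0,0,60],
    [0.95,-0.5,0,0,40],
    [0.95,-0.5,0,0,40],
    [0.95,-0.5,0,0,40],
    [0.95,-0.5,0,0,40],
    [0.95,-0.5,0,0,40]
  ],
  "force": 30
}}

```text
time_s: 1.5
tool_pos: [0.5196, -0.2219, 0.2004]
tcp_rot: [-0.0, 0.99, 0.144, -0.0]
force: [0.4, 1.0, 0.4]
finger_gap: 0.841
gripper_force: 0.0
```

Emit:
{"api": "play_rows", "payload": {
  "targets": [
    [0.3,-1,0,0,40],
    [0.3,-1,0,0,40],
    [0.3,-1,0,0,40],
    [0.3,-1,0,0,40],
    [0.3,-1,0,0,40],
    [0.3,-1,0,0,40],
    [0.3,-1,0,0,40],
    [0.3,-1,0,0,40],
    [0.3,-1,0,0,40],
    [0.3,-1,0,0,40],
    [0.3,-1,0,0,40],
    [0.3,-1,0,0,40],
    [0.3,-1,0,0,40],
    [0.3,-1,0,0,20],
    [0,0,0,0,20],
    [0,0,0,0,20]
  ]
}}

```text
time_s: 3.1
tool_pos: [0.5192, 0.2157, 0.2003]
tcp_rot: [0.0, 0.989, 0.145, -0.001]
force: [0.3, -0.1, 0.3]
finger_gap: 0.921
gripper_force: 0.0
```

Run:
```python
from h import *
s=manip.get_state();print(s['time_s'],s['tool_pos'],s['finger_gap'],d([.4683,.2972,.2]))
f=grab('wrist','w1.png');print(proj(f,[.4683,.2972,.075]),np.round(f['extrinsics'],3).tolist(),f['fx'])
```

```text
3.1 [0.5192256  0.21567265 0.20026781] 0.9205724975042694 (array([-0.845, -3.091,  0.009]), np.float64(16.7))
[148.6, 202.6] [[0.287, -0.921, -0.262, 0.586], [-0.958, -0.276, -0.08, 0.236], [0.002, 0.274, -0.962, 0.374], [0.0, 0.0, 0.0, 1.0]] 337.82072371864746
```

View pics/w1.png

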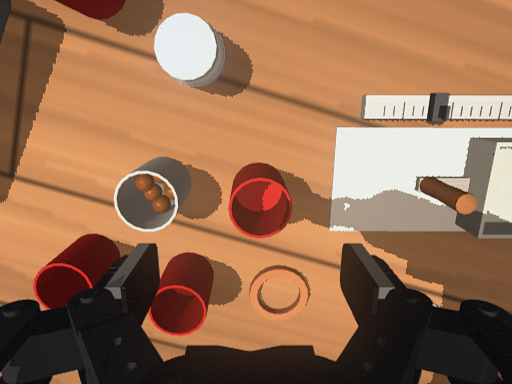

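Wrist view: the cup's mouth is at (147,200), where I predicted (149,203), and red cups sit at (260,200), (75,272) and (180,293). The position holds, so I move in and descend.

Emit:
{"api": "play_rows", "payload": {
  "targets": [
    [-0.3,-1,0,0,0],
    [-0.3,-1,0,0,0],
    [-0.25,-1,0,0,0],
    [0,-0.08,0,0,0],
    [0,0,1,0,0],
    [0,0,1,0,0],
    [0,0,1,0,0],
    [0,0,0.5,0,0],
    [0,0,0,0,0]
  ]
}}

```text
time_s: 4.05
tool_pos: [0.4763, 0.2646, 0.0941]
tcp_rot: [-0.013, 0.985, 0.171, -0.005]
force: [-0.3, -0.3, -0.2]
finger_gap: 1.003
gripper_force: 0.0
```

Run:
```python
from h import *
s=manip.get_state();print(s['time_s'],s['tool_pos'],s['finger_gap'],d([.4683,.2972,.022]))
```

```text
4.05 [0.47628719 0.26464754 0.09407898] 1.0031622597961085 (array([ 0.126, -1.045,  2.432]), np.float64(19.66))
```

Run:
```python
from h import *
s=manip.get_state();print(s['joint_positions'].round(3),s['joint_velocities'].round(3),s['tcp_rot'])
```

```text
[ 0.343  0.313 -0.224  1.039  0.028  3.141] [ 0.003 -0.028  0.062  0.043  0.002  0.   ] [-0.01318653  0.98522737  0.17067549 -0.00479758]
```

Emit:
{"api": "play_rows", "payload": {
  "targets": [
    [0,0,-0.3,-1,0],
    [0,0,0,-1,0],
    [0,0,0,-1,0],
    [0,0,0,-1,0],
    [0,0,0,-1,0],
    [0,0,0,-0.5,0],
    [0,0,0,0,0]
  ]
}}

```text
time_s: 4.75
tool_pos: [0.4792, 0.2656, 0.107]
tcp_rot: [-0.014, 0.916, 0.4, 0.002]
force: [0.2, -0.5, 1.5]
finger_gap: 1.004
gripper_force: 0.0
```

Run:
```python
from h import *
s=manip.get_state();print(s['time_s'],s['joint_positions'].round(3),s['tool_pos'],s['tcp_rot'].round(3),d([.4683,.2972,.022]))
```

```text
4.75 [ 0.343  0.303 -0.204  1.062  0.028  2.661] [0.4791529  0.2656444  0.10699228] [-0.014  0.916  0.4    0.002] (array([ 0.484, -0.913,  2.863]), np.float64(47.17))
```

Emit:
{"api": "play_rows", "payload": {
  "targets": [
    [0.48,-0.91,0,0,0],
    [0,0,0,0,0],
    [0,0,0.8,0,0],
    [0,0,0.8,0,0],
    [0,0,0.8,0,0],
    [0,0,0.46,0,0],
    [0,0,0,0,0],
    [0,0,0,0,0]
  ]
}}

```text
time_s: 5.55
tool_pos: [0.4674, 0.2969, 0.0212]
tcp_rot: [-0.014, 0.916, 0.4, 0.001]
force: [0.8, 0.1, 0.8]
finger_gap: 1.0
gripper_force: 0.0
```

Run:
```python
from h import *
s=manip.get_state();print(s['time_s'],s['joint_positions'].round(3),s['tool_pos'],s['tcp_rot'].round(3),d([.4683,.2972,.022]),s['force'])
```

```text
5.55 [ 0.404  0.388 -0.31   0.87   0.028  2.722] [0.46744991 0.29686331 0.02124016] [-0.014  0.916  0.4    0.001] (array([ 0.028,  0.013, -0.025]), np.float64(47.16)) [0.77465475 0.07325111 0.75966091]
```

Well placed; grip and lift.

Emit:
{"api": "play_rows", "payload": {
  "targets": [
    [0,0,0,0,255],
    [0,0,0,0,255],
    [0,0,0,0,255],
    [0,0,0,0,255],
    [0,0,0,0,255],
    [0,0,0,0,255],
    [0,0,0,0,255],
    [0,0,-0.4,0,255],
    [0,0,-0.5,0,255],
    [0,0,-0.7,0,255],
    [0,0,-0.8,0,255],
    [0,0,-0.8,0,255],
    [0,0,-0.4,0,255],
    [0,0,0,0,255]
  ],
  "force": 25
}}

```text
time_s: 6.95
tool_pos: [0.4694, 0.2947, 0.1308]
tcp_rot: [-0.014, 0.916, 0.4, 0.003]
force: [0.2, -0.2, -0.9]
finger_gap: 0.699
gripper_force: 27.5
```

Run:
```python
from h import *
s=manip.get_state();print(s['time_s'],s['joint_positions'].round(3),s['tool_pos'],s['tcp_rot'].round(3),s['force'])
# dish frame
c=np.array([.5755,-.068,0]);yaw=np.radians(16.7);n=np.array([np.cos(yaw),np.sin(yaw),0])
st=c-n*.05-n*.075;st[2]=.13;print('start',st,d(st))
```

```text
6.95 [ 0.399  0.296 -0.152  1.117  0.028  2.717] [0.46935417 0.29465167 0.13079985] [-0.014  0.916  0.4    0.003] [ 0.17007676 -0.22958277 -0.85276153]
start [ 0.45577219 -0.10392006  0.13      ] (array([-10.054,   8.69 ,  -0.339]), np.float64(47.19))
```

Emit:
{"api": "play_rows", "payload": {
  "targets": [
    [-0.4,0.3,0,0,255],
    [-0.7,0.6,0,0,255],
    [-0.7,0.6,0,0,255],
    [-0.7,0.6,0,0,255],
    [-0.7,0.6,0,0,255],
    [-0.7,0.6,0,0,255],
    [-0.7,0.6,0,0,255],
    [-0.7,0.6,0,0,255],
    [-0.7,0.6,0,0,255],
    [-0.7,0.6,0,0,255],
    [-0.7,0.6,0,0,255],
    [-0.7,0.6,0,0,255],
    [-0.7,0.6,0,0,255],
    [-0.7,0.6,0,0,255],
    [-0.4,0.5,0,0,255],
    [-0.2,0.3,0,0,255]
  ]
}}

```text
time_s: 8.55
tool_pos: [0.4565, -0.1108, 0.1166]
tcp_rot: [-0.015, 0.917, 0.399, -0.0]
force: [1.0, 0.4, -2.4]
finger_gap: 0.703
gripper_force: 27.6
```

Emit:
{"api": "play_rows", "payload": {
  "targets": [
    [0,0,0,1,255],
    [0,0,0,1,255],
    [0,0,0,1,255],
    [0,0,0,1,255],
    [0,0,0,1,255],
    [0,0,0,1,255],
    [0,0,0,0.1,255],
    [0,0,0,0,255]
  ]
}}

```text
time_s: 9.35
tool_pos: [0.4574, -0.109, 0.1174]
tcp_rot: [-0.014, 0.989, 0.146, -0.003]
force: [0.1, 0.9, -2.4]
finger_gap: 0.703
gripper_force: 27.6
```

Run:
```python
from h import *
s=manip.get_state();print(s['time_s'],s['joint_positions'].round(3),s['tool_pos'],s['tcp_rot'].round(3),s['force'])
print(d([.4558,-.1039,.13]))
f=grab('wrist');g=grab('scene')
im=np.zeros((384,780,3),np.uint8);im[:,:400]=f['pixels'][:,56:456,::-1];im[:,400:]=cv2.resize(g['pixels'][100:292,130:320,::-1],(380,384))
cv2.imwrite('pics/w2.png',im)
c=np.array([.5755,-.068,.046]);y=np.radians(16.7);n=np.array([np.cos(y),np.sin(y),0]);x=np.array([np.sin(y),-np.cos(y),0])
for p in[(1,1),(1,-1),(-1,-1),(-1,1)]:
    u,v=proj(f,c+.05*(p[0]*x+p[1]*n));print('dish corner',u-56,v)
```

```text
9.35 [-0.419  0.173 -0.348  1.071  0.02   2.428] [ 0.45735388 -0.10902805  0.11740565] [-0.014  0.989  0.146 -0.003] [ 0.11968059  0.92258449 -2.36218022]
(array([-0.001, -0.191, -0.414]), np.float64(16.83))
dish corner 269.8 -84.1
dish corner 260.5 88.1
dish corner 116.30000000000001 87.9
dish corner 106.4 -82.2
```

View pics/w2.png

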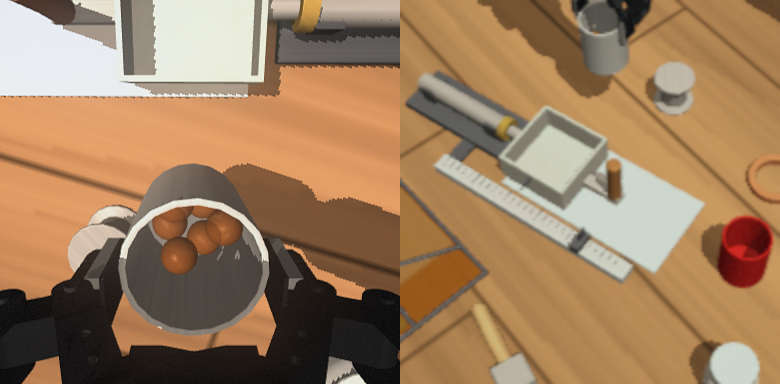

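Wrist view: the dish's near rim corners are at (120,82) and (264,82), about 3 mm beyond the prediction. The balls are low in the cup. I'll use dish centre (0.578, -0.0685).

The tool cannot tilt, so I'll tip the cup about the pad axis by pushing it against the dish's near wall and following the computed tangent path.

```bash
cat >> h.py <<'E'
C0=np.array([.578,-.0685,0]);YW=np.radians(16.7);N=np.array([np.cos(YW),np.sin(YW),0]);X=np.array([np.sin(YW),-np.cos(YW),0])
def tcp(s,zP): # mm from near rim along slide +y, pivot height mm -> TCP world
    p=C0+N*(s-50)/1000;p[2]=(zP-26)/1000;return p
E
python3 - <<'E'
from h import *
b=np.load('top.npy',allow_pickle=True).item();print('spool',ray(b,475/1.5625,398/1.5625,.05))
P=[(-50,81),(-30,81),(-16.2,89.2),(-1.8,90.6),(11,87),(22.4,80.4),(28.5,73.6),(31.9,68.5)]
cur=None
for p in P:
    print(p,d(tcp(*p),cur)[0]);cur=tcp(*p)
E
```

```text
spool [ 0.3833 -0.0536  0.05  ]
(-50, 81) [ 0.904 -0.086  2.09 ]
(-30, 81) [ 0.667  0.001 -0.002]
(-16.2, 89.2) [ 0.459 -0.007 -0.274]
(-1.8, 90.6) [ 0.48  -0.001 -0.048]
(11, 87) [0.427 0.004 0.119]
(22.4, 80.4) [0.381 0.007 0.219]
(28.5, 73.6) [0.204 0.007 0.226]
(31.9, 68.5) [0.114 0.005 0.17 ]
```

Emit:
{"api": "play_rows", "payload": {
  "targets": [
    [0,-0.09,0.6,0,255],
    [0,0,0.7,0,255],
    [0,0,0.7,0,255],
    [0.1,0,0.09,0,255],
    [0.4,0,0,0,255],
    [0.4,0,0,0,255],
    [0.33,0,0,0,255],
    [0.33,0,0,0,255],
    [0.15,0,-0.09,0,255],
    [0.15,0,-0.09,0,255],
    [0.16,0,-0.09,0,255],
    [0,0,0,0,255]
  ]
}}

```text
time_s: 10.65
tool_pos: [0.5149, -0.0876, 0.0637]
tcp_rot: [-0.014, 0.989, 0.145, -0.003]
force: [-3.4, -0.7, -0.8]
finger_gap: 0.697
gripper_force: 27.6
```

Run:
```python
from h import *
s=manip.get_state();print(s['time_s'],s['tool_pos'],s['tcp_rot'].round(3),s['force'],d(tcp(-16.2,89.2)))
f=grab('wrist');g=grab('scene')
im=np.zeros((384,780,3),np.uint8);im[:,:400]=f['pixels'][:,56:456,::-1];im[:,400:]=cv2.resize(g['pixels'][100:292,130:320,::-1],(380,384))
cv2.imwrite('pics/w3.png',im)
```

```text
10.65 [ 0.51486089 -0.0875937   0.06371573] [-0.014  0.989  0.145 -0.003] [-3.35824677 -0.74728989 -0.80921799] (array([-0.008, -0.004,  0.017]), np.float64(16.73))
```

View pics/w3.png

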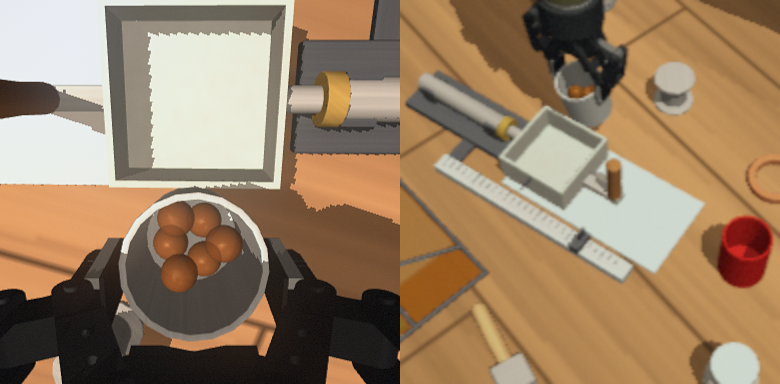

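Wrist view: the cup, with its rim around (195,265), has pivoted against the near wall at row 187, with only about 3 N of contact force. The method works, so I continue.

Emit:
{"api": "play_rows", "payload": {
  "targets": [
    [0.16,0,-0.02,0,255],
    [0.16,0,-0.02,0,255],
    [0.16,0,-0.01,0,255],
    [0.14,0,0.04,0,255],
    [0.14,0,0.04,0,255],
    [0.14,0,0.04,0,255],
    [0.13,0,0.07,0,255],
    [0.13,0,0.07,0,255],
    [0.13,0,0.07,0,255],
    [0,0,0,0,255],
    [0,0,0,0,255],
    [0,0,0,0,255]
  ]
}}

```text
time_s: 11.95
tool_pos: [0.553, -0.0766, 0.0553]
tcp_rot: [-0.013, 0.989, 0.145, -0.002]
force: [-0.7, 0.5, 4.3]
finger_gap: 0.701
gripper_force: 25.9
```

Emit:
{"api": "play_rows", "payload": {
  "targets": [
    [0.1,0,0.11,0,255],
    [0.1,0,0.11,0,255],
    [0,0,0,0,255],
    [0,0,0,0,255],
    [0.06,0,0.09,0,255],
    [0.06,0,0.09,0,255],
    [0,0,0,0,255],
    [0,0,0,0,255],
    [0,0,0,0,255],
    [0,0,0,0,255]
  ]
}}

```text
time_s: 12.95
tool_pos: [0.5628, -0.0736, 0.0438]
tcp_rot: [-0.013, 0.989, 0.145, -0.001]
force: [0.2, 1.2, 6.5]
finger_gap: 0.698
gripper_force: 25.5
```

Run:
```python
from h import *
s=manip.get_state();print(s['time_s'],s['tool_pos'],s['tcp_rot'].round(3),s['force'],d(tcp(31.9,68.5)))
f=grab('wrist');g=grab('scene')
im=np.zeros((384,780,3),np.uint8);im[:,:400]=f['pixels'][:,56:456,::-1];im[:,400:]=cv2.resize(g['pixels'][100:292,130:320,::-1],(380,384))
cv2.imwrite('pics/w4.png',im)
```

```text
12.95 [ 0.56279324 -0.07363463  0.04382607] [-0.013  0.989  0.145 -0.001] [0.19095054 1.24952497 6.46486078] (array([-0.069, -0.017,  0.045]), np.float64(16.72))
```

View pics/w4.png

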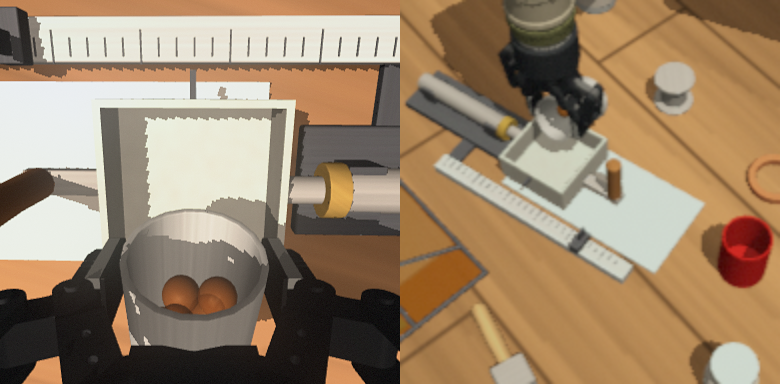

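Run:
```python
from h import *
f=grab('wrist');g=grab('scene');t=grab('top')
Z=lambda p,u,v,w,h,W,H:cv2.resize(p[v:v+h,u:u+w,::-1],(W,H),interpolation=cv2.INTER_CUBIC)
im=np.zeros((600,800,3),np.uint8)
im[:,:400]=Z(f['pixels'],150,180,200,204,400,600)[:,:]
im[:300,400:]=Z(g['pixels'],170,110,110,82,400,300)
im[300:,400:]=Z(t['pixels'],260,130,110,82,400,300)
cv2.imwrite('pics/w5.png',im)
```

View pics/w5.png

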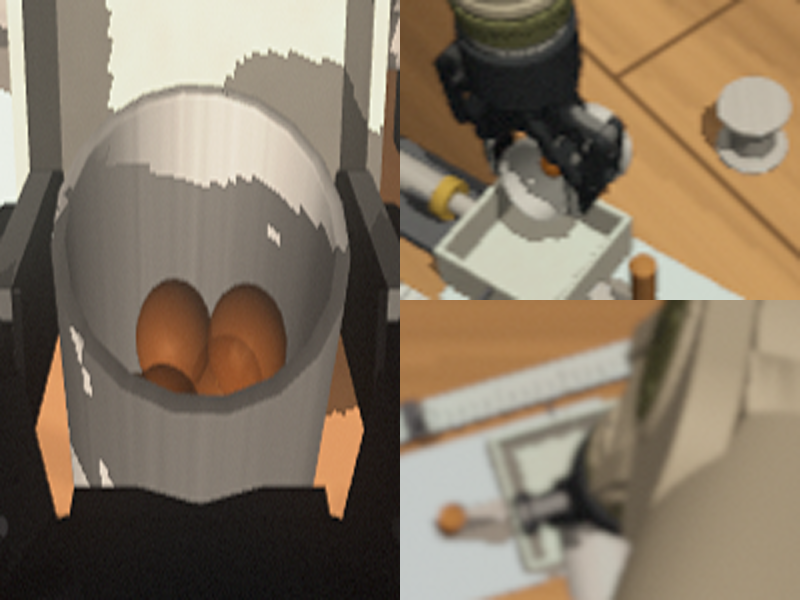

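Zoomed views: the cup is tipped only about 65°, with the balls still at its bottom (wrist crop (215,340)). It slid up the fingers until the lip met the gripper body. I'll right it by hooking its bottom corner inside the near wall and pulling back, then regrip it lower.

Emit:
{"api": "play_rows", "payload": {
  "targets": [
    [0,0,-0.4,0,255],
    [0,0,-0.4,0,255],
    [0.45,0,0,0,255],
    [0.45,0,0,0,255],
    [0,0,0.35,0,255],
    [0,0,0.35,0,255],
    [0,0,0,0,255],
    [-0.2,0,-0.13,0,255],
    [-0.2,0,-0.13,0,255],
    [-0.2,0,-0.13,0,255],
    [-0.16,0,-0.12,0,255],
    [-0.16,0,-0.12,0,255],
    [-0.16,0,-0.12,0,255],
    [0,0,0,0,255]
  ]
}}

```text
time_s: 14.6
tool_pos: [0.5545, -0.0763, 0.0687]
tcp_rot: [-0.013, 0.989, 0.145, -0.004]
force: [1.4, 0.4, -0.9]
finger_gap: 0.689
gripper_force: 27.5
```

Emit:
{"api": "play_rows", "payload": {
  "targets": [
    [-0.17,0,-0.03,0,255],
    [-0.17,0,-0.03,0,255],
    [-0.17,0,-0.03,0,255],
    [-0.17,0,-0.03,0,255],
    [0,0,0,0,255]
  ]
}}

```text
time_s: 15.1
tool_pos: [0.5354, -0.0818, 0.0721]
tcp_rot: [-0.014, 0.989, 0.145, -0.003]
force: [0.3, 0.4, -1.7]
finger_gap: 0.69
gripper_force: 27.5
```

Run:
```python
from h import *
s=manip.get_state();print(s['time_s'],s['tool_pos'],s['tcp_rot'].round(3),s['force'],d(tcp(-75,115)))
f=grab('wrist')
# numeric look: ball mask, cup-mouth rough
h=cv2.cvtColor(f['pixels'],cv2.COLOR_RGB2HSV)
m=cv2.inRange(h,(3,150,60),(14,255,230));m[:150]=0
n,l,st,ce=cv2.connectedComponentsWithStats(m)
for i in range(1,n):
    if st[i,4]>100:print(st[i],ce[i].round())
```

```text
15.1 [ 0.53540194 -0.08183246  0.0720618 ] [-0.014  0.989  0.145 -0.003] [ 0.34599017  0.38504949 -1.70582608] (array([-2.68 , -0.033, -0.557]), np.float64(16.69))
[ 32 150  37  15 406] [ 51. 156.]
[ 207  232   90   84 4285] [251. 272.]
```

Emit:
{"api": "play_rows", "payload": {
  "targets": [
    [0,0,0.2,0,255],
    [0,0,0.2,0,255],
    [0,0,0,0,255]
  ]
}}

```text
time_s: 15.45
tool_pos: [0.5354, -0.081, 0.0587]
tcp_rot: [-0.014, 0.989, 0.145, -0.004]
force: [-0.6, 0.3, -2.4]
finger_gap: 0.689
gripper_force: 27.5
```

```bash
cat >> h.py <<'E'
def balls():
    f=grab('wrist');h=cv2.cvtColor(f['pixels'],cv2.COLOR_RGB2HSV)
    m=cv2.inRange(h,(3,150,60),(14,255,230));m[:150]=0
    n,l,st,ce=cv2.connectedComponentsWithStats(m)
    for i in range(1,n):
        if st[i,4]>300:print(st[i],ce[i].round())
    return f
E
python3 - <<'E'
from h import *
s=manip.get_state();print(s['tool_pos'],s['force'],s['finger_gap']);f=balls()
# cup lip: scan column 251 intensity
g=cv2.cvtColor(f['pixels'],cv2.COLOR_RGB2GRAY);print(g[150:384:3,256].tolist())
print(g[265,150:360:3].tolist())
E
```

```text
[ 0.53542332 -0.08102287  0.05874702] [-0.62274488  0.27689359 -2.35062676] 0.6891135504973753
[ 12 150  58  21 731] [ 36. 158.]
[ 207  232   89   84 4284] [251. 272.]
[232, 231, 232, 232, 233, 233, 234, 233, 234, 233, 233, 232, 233, 233, 218, 199, 200, 176, 179, 176, 178, 177, 180, 178, 139, 80, 86, 93, 97, 100, 111, 101, 104, 101, 101, 96, 97, 90, 70, 107, 106, 106, 100, 50, 57, 68, 72, 81, 88, 93, 97, 101, 107, 105, 97, 84, 105, 103, 104, 104, 105, 82, 101, 114, 114, 141, 169, 19, 30, 23, 24, 26, 24, 24, 21, 24, 19, 18]
[86, 84, 82, 84, 77, 44, 37, 41, 66, 106, 90, 74, 78, 81, 84, 86, 91, 94, 94, 99, 87, 77, 81, 81, 78, 75, 84, 89, 91, 87, 107, 104, 99, 88, 84, 73, 98, 104, 98, 98, 98, 100, 99, 93, 91, 92, 84, 79, 65, 66, 77, 76, 72, 69, 69, 69, 88, 103, 104, 34, 31, 32, 45, 65, 63, 63, 65, 30, 29, 32]
```

The cup's mouth stays at the same image spot (row ~265) at every tilt. So there was little slip: the pivot sits near TCP+47 mm rather than +26, which explains the 65°. I'll redo the tip with the right pivot height.

Emit:
{"api": "play_rows", "payload": {
  "targets": [
    [0,0,-0.45,0,255],
    [0,0,-0.45,0,255],
    [-0.6,0,0,0,255],
    [-0.6,0,0,0,255],
    [-0.5,0,0,0,255],
    [0,0,0.6,0,255],
    [0,0,0.6,0,255],
    [0,0,0,0,255],
    [0,0,0,0,255]
  ]
}}

```text
time_s: 16.4
tool_pos: [0.4872, -0.0957, 0.0513]
tcp_rot: [-0.014, 0.989, 0.145, -0.003]
force: [-1.2, -0.4, -1.8]
finger_gap: 0.689
gripper_force: 27.9
```

Run:
```python
from h import *
s=manip.get_state();print(s['tool_pos'],s['force'],s['finger_gap']);balls()
P=[(-15,73),(4,73),(19,75),(30,70),(40,62.5),(46,55),(49.5,49)]
cur=None
for p in P: print(p,d(tcp(*p),cur)[0]);cur=tcp(*p)
```

```text
[ 0.48715895 -0.09569645  0.05127048] [-1.24493813 -0.38494628 -1.76769711] 0.6890680386454442
[ 207  231   92   85 4693] [253. 272.]
(-15, 73) [ 0.976 -0.007  0.158]
(4, 73) [ 0.633  0.    -0.001]
(19, 75) [ 0.5   -0.002 -0.067]
(30, 70) [0.367 0.005 0.166]
(40, 62.5) [0.334 0.007 0.249]
(46, 55) [0.2   0.007 0.25 ]
(49.5, 49) [0.117 0.006 0.2  ]
```

Emit:
{"api": "play_rows", "payload": {
  "targets": [
    [0.32,0,0.05,0,255],
    [0.32,0,0.05,0,255],
    [0.33,0,0.05,0,255],
    [0.21,0,0,0,255],
    [0.21,0,0,0,255],
    [0.21,0,0,0,255],
    [0.17,0,-0.02,0,255],
    [0.17,0,-0.02,0,255],
    [0.16,0,-0.02,0,255],
    [0.12,0,0.05,0,255],
    [0.12,0,0.05,0,255],
    [0.12,0,0.05,0,255],
    [0,0,0,0,255]
  ]
}}

```text
time_s: 17.75
tool_pos: [0.5587, -0.074, 0.044]
tcp_rot: [-0.014, 0.989, 0.146, -0.002]
force: [-2.3, 2.3, 4.0]
finger_gap: 0.681
gripper_force: 26.0
```

Emit:
{"api": "play_rows", "payload": {
  "targets": [
    [0.11,0,0.08,0,255],
    [0.11,0,0.08,0,255],
    [0.11,0,0.08,0,255],
    [0,0,0,0,255]
  ]
}}

```text
time_s: 18.15
tool_pos: [0.5683, -0.0709, 0.0368]
tcp_rot: [-0.014, 0.989, 0.145, -0.002]
force: [-2.7, 3.7, 4.4]
finger_gap: 0.681
gripper_force: 25.8
```

Run:
```python
from h import *
s=manip.get_state();print(s['tool_pos'],s['force'],s['finger_gap'],d(tcp(40,62.5)));balls()
```

```text
[ 0.56825363 -0.07092893  0.03677775] [-2.74126084  3.73636476  4.38198491] 0.6809233372078524 (array([0.001, 0.016, 0.009]), np.float64(16.73))
[   0  188   81   75 1762] [ 24. 237.]
[ 225  266   38   40 1052] [242. 286.]
```

Emit:
{"api": "play_rows", "payload": {
  "targets": [
    [0,-0.06,0,0,255],
    [0.1,0,0.12,0,255],
    [0.1,0,0.13,0,255],
    [0,0,0,0,255],
    [0,0,0,0,255]
  ]
}}

```text
time_s: 18.7
tool_pos: [0.5743, -0.0682, 0.0299]
tcp_rot: [-0.013, 0.989, 0.145, -0.001]
force: [0.7, 0.7, 5.6]
finger_gap: 0.68
gripper_force: 26.0
```

Run:
```python
from h import *
s=manip.get_state();print(s['tool_pos'],s['force'],s['finger_gap'],d(tcp(46,55)));balls()
```

```text
[ 0.57428323 -0.06821787  0.02988603] [0.70246996 0.73746319 5.60664118] 0.6796429178215719 (array([-0.017,  0.045,  0.028]), np.float64(16.7))
[   0  200   77   87 1701] [ 23. 256.]
[229 273  38  24 639] [246. 286.]
```

Emit:
{"api": "play_rows", "payload": {
  "targets": [
    [0.06,0,0.1,0,255],
    [0.06,0,0.1,0,255],
    [0,0,0,0,255],
    [0.03,0,0.08,0,255],
    [0.03,0,0.08,0,255],
    [0,0,0,0,255],
    [0,0,0,0,255],
    [0,0,0,0,255]
  ]
}}

```text
time_s: 19.55
tool_pos: [0.5803, -0.0662, 0.0197]
tcp_rot: [-0.013, 0.989, 0.145, -0.0]
force: [2.4, 1.9, 6.4]
finger_gap: 0.682
gripper_force: 27.2
```

Run:
```python
from h import *
s=manip.get_state();print(s['tool_pos'],s['force'],s['finger_gap']);f=balls()
g=grab('scene')
Z=lambda p,u,v,w,h,W,H:cv2.resize(p[v:v+h,u:u+w,::-1],(W,H),interpolation=cv2.INTER_CUBIC)
im=np.hstack([Z(f['pixels'],116,64,280,320,400,457),Z(g['pixels'],160,90,120,137,400,457)]);cv2.imwrite('pics/w6.png',im)
```

```text
[ 0.58027157 -0.06618656  0.01965493] [2.39519092 1.93879906 6.37657539] 0.6822158267058508
[280 190  26  25 427] [292. 203.]
[ 230  197   45   48 1194] [253. 223.]
[  0 213  72  50 402] [ 35. 239.]
[  0 246  84  70 912] [ 22. 288.]
[ 211  248   39   33 1025] [229. 265.]
```

View pics/w6.png

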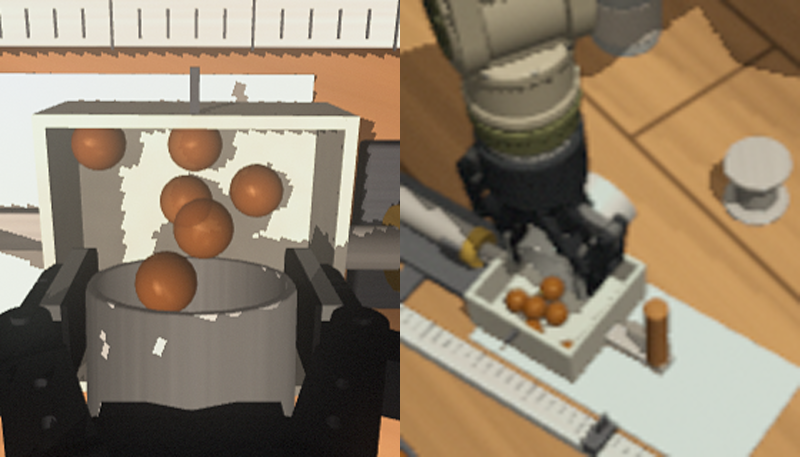

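View: five balls lie in the dish (wrist crop (98,145), (195,148), (255,190), (185,197), (203,228)) and the sixth (165,283) is at the mouth rolling out. I wait a moment, then lift clear and carry the cup back.

Emit:
{"api": "play_rows", "payload": {
  "targets": [
    [0,0,0,0,255],
    [0,0,0,0,255],
    [0,0,0,0,255],
    [0,0,-0.3,0,255],
    [0,0,-0.5,0,255],
    [0,0,-0.7,0,255],
    [0,0,-0.7,0,255],
    [0,0,-0.7,0,255],
    [-0.6,0.2,0,0,255],
    [-0.6,0.2,0,0,255],
    [-0.6,0.2,0,0,255],
    [-0.6,0.2,0,0,255],
    [-0.6,0.2,0,0,255],
    [-0.6,0.3,0,0,255],
    [-0.3,0,0,0,255],
    [0,0,0,0,255],
    [0,0,0,0,255]
  ]
}}

```text
time_s: 21.35
tool_pos: [0.4778, -0.139, 0.1045]
tcp_rot: [-0.014, 0.989, 0.145, -0.003]
force: [0.8, 0.2, -1.0]
finger_gap: 0.683
gripper_force: 27.4
```

```bash
cat >> h.py <<'E'
def slide(p): # world -> (along slide x, slide y from near rim) mm
    e=np.array(p)-C0;return round(float(e@X*1000),1),round(float(e@N*1000+50),1)
def circles(f,roi=None):
    h=cv2.cvtColor(f['pixels'],cv2.COLOR_RGB2HSV);m=cv2.inRange(h,(3,150,60),(14,255,240))
    n,l,st,ce=cv2.connectedComponentsWithStats(m)
    return [(st[i].tolist(),slide(ray(f,*ce[i],.019))) for i in range(1,n) if st[i,4]>60]
E
python3 - <<'E'
from h import *
s=manip.get_state();print(s['time_s'],s['tool_pos'],s['force'],s['finger_gap'],slide(s['tool_pos']*[1,1,0]))
for n in('wrist','scene','top'):
    f=grab(n,n+'_after.png');print(n)
    for st,p in circles(f):
        if abs(p[0])<70 and -20<p[1]<120:print(st,p)
E
```

```text
21.35 [ 0.47780823 -0.13899963  0.10450709] [ 0.81364735  0.20318577 -1.04365965] 0.6832064080740486 (38.7, -66.2)
wrist
[162, 0, 20, 16, 228] (-17.2, 63.5)
scene
top
```

Run:
```python
from h import *
f=grab('scene');p=f['pixels'];h=cv2.cvtColor(p,cv2.COLOR_RGB2HSV)
u,v=proj(f,C0+[0,0,.019]);u,v=int(u),int(v)
m=np.zeros(p.shape[:2],np.uint8)
poly=np.array([proj(f,C0+[0,0,.012]+.046*(a*X+b*N)) for a,b in((1,1),(1,-1),(-1,-1),(-1,1))]).astype(int)
poly2=np.array([proj(f,C0+[0,0,.046]+.05*(a*X+b*N)) for a,b in((1,1),(1,-1),(-1,-1),(-1,1))]).astype(int)
cv2.fillConvexPoly(m,cv2.convexHull(poly2),255)
mm=cv2.inRange(h,(0,110,40),(20,255,255))&m
n,l,st,ce=cv2.connectedComponentsWithStats(mm)
for i in range(1,n):print(st[i],ce[i].round(1),slide(ray(f,*ce[i],.019)))
print(426*.02/ .95)
x,y=poly2.min(0);X2,Y2=poly2.max(0)
for r in mm[y:Y2]:
    print(''.join('#' if c else '.' for c in r[x:X2]))
```

```text
[203 152   1   1   1] [203. 152.] (65.4, -16.4)
[207 154   1   1   1] [207. 154.] (52.2, -16.9)
[209 155   1   1   1] [209. 155.] (45.5, -17.1)
[211 156   1   1   1] [211. 156.] (39.0, -17.3)
[213 157   1   1   1] [213. 157.] (32.4, -17.7)
[216 159   1   1   1] [216. 159.] (21.7, -16.6)
[218 160   1   1   1] [218. 160.] (15.2, -16.9)
[220 161   1   1   1] [220. 161.] (8.7, -17.1)
[222 162   1   1   1] [222. 162.] (2.2, -17.4)
[227 165   1   1   1] [227. 165.] (-14.8, -16.7)
[229 166   1   1   1] [229. 166.] (-21.1, -17.0)
[231 167   1   1   1] [231. 167.] (-27.5, -17.1)
[200 169   7   7  35] [203.1 172.1] (25.0, 37.5)
[233 168   2   2   2] [233.5 168.5] (-35.9, -16.8)
[189 175   6   7  37] [191.5 177.9] (39.3, 69.2)
[196 179   7  11  48] [199.4 183.3] (11.7, 71.5)
[206 182   7   6  34] [209.1 184.7] (-12.1, 60.8)
[209 192   2   2   3] [209.7 192.7] (-27.7, 80.0)
8.968421052631578
........................#..............................
.......................................................
............................#..........................
..............................#........
[... 1556 characters left out ...]
.#####......................
..................#####.....######.....................
...................####....#######.....................
....................###....#######.....................
....................####....#####......................
.....................###...............................
.......................#...............................
.......................................................
.......................................................
...............................#.......................
..............................##.......................
.......................................................
.......................................................
```

Six balls are accounted for in the dish: four clear, two half-hidden by the far wall. Next I lower the cup, let it lie down between the fingers, and regrip it at mid-length for righting.

Emit:
{"api": "play_rows", "payload": {
  "targets": [
    [0,0,0.6,0,255],
    [0,0,0.7,0,255],
    [0,0,0.7,0,255],
    [0,0,0.6,0,255],
    [0,0,0.4,0,255],
    [0,0,0.27,0,255],
    [0,0,0,0,255],
    [0,0,0,0,60],
    [0,0,0,0,60],
    [0,0,0,0,60],
    [0,0,0,0,60],
    [0,0,0,0,60],
    [0,0,0,0,60],
    [0,0,0,0,60]
  ]
}}

```text
time_s: 22.95
tool_pos: [0.4773, -0.137, 0.0068]
tcp_rot: [-0.013, 0.989, 0.145, -0.002]
force: [1.6, -1.4, 2.2]
finger_gap: 0.763
gripper_force: 1.0
```

Run:
```python
from h import *
s=manip.get_state();print(s['time_s'],s['tool_pos'],s['force'],s['finger_gap'],slide(s['tool_pos']*[1,1,0]))
f=grab('wrist');g=grab('scene')
Z=lambda p,u,v,w,h,W,H:cv2.resize(p[v:v+h,u:u+w,::-1],(W,H),interpolation=cv2.INTER_CUBIC)
im=np.hstack([Z(f['pixels'],56,64,400,320,450,360),Z(g['pixels'],170,50,120,124,350,360)]);cv2.imwrite('pics/w7.png',im)
```

```text
22.95 [ 0.47732372 -0.13703821  0.00681943] [ 1.61298281 -1.37234208  2.1811606 ] 0.7633879822586033 (36.7, -66.1)
```

View pics/w7.png

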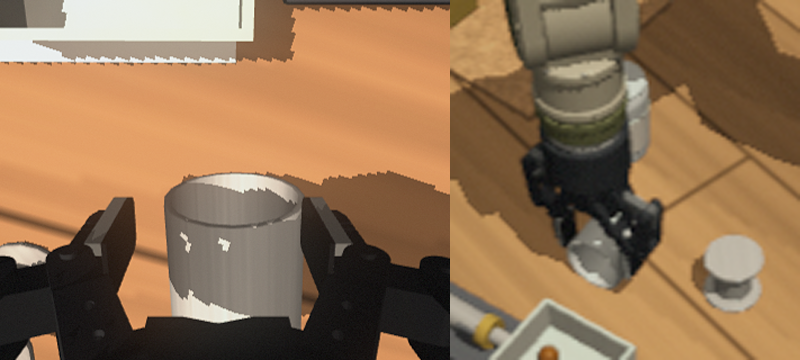

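The tenth and last picture shows the cup lying empty between the fingers, with its mouth at (233,200) toward the dish. I slide back 25 mm, grip it at mid-length and lift.

Emit:
{"api": "play_rows", "payload": {
  "targets": [
    [0,0,0,0,40],
    [-0.28,0,0,0,40],
    [-0.28,0,0,0,40],
    [-0.28,0,0,0,40],
    [0,0,0,0,255],
    [0,0,0,0,255],
    [0,0,0,0,255],
    [0,0,0,0,255],
    [0,0,0,0,255],
    [0,0,-0.4,0,255],
    [0,0,-0.7,0,255],
    [0,0,-0.8,0,255],
    [0,0,-0.8,0,255],
    [0,0,0,0,255]
  ]
}}

```text
time_s: 24.45
tool_pos: [0.4552, -0.1469, 0.0907]
tcp_rot: [-0.012, 0.989, 0.145, -0.001]
force: [0.8, -0.4, -0.4]
finger_gap: 0.613
gripper_force: 24.1
```

```bash
cat >> h.py <<'E'
def tp(x,s,z): return C0+X*x/1000+N*(s-50)/1000+np.array([0,0,z/1000])
E
python3 - <<'E'
from h import *
s=manip.get_state();print(s['time_s'],s['tool_pos'],s['force'],s['finger_gap'],slide(s['tool_pos']*[1,1,0]))
W=[(-1.4,54,95),(-1.4,54,45)]+[(-1.4,p[0],p[1]-23-2) for p in[(46.3,81),(35.8,91),(23,97.7),(9,100.8),(-5.3,100.3),(-19,96)]]
cur=None
for p in W: print(p,d(tp(*p),cur)[0]);cur=tp(*p)
f=grab('wrist');g=cv2.cvtColor(f['pixels'],cv2.COLOR_RGB2GRAY)
print(g[150:384:3,256].tolist());print(g[240,150:360:3].tolist())
E
```

```text
24.45 [ 0.45522691 -0.14690573  0.09071893] [ 0.78906906 -0.41083448 -0.37737159] 0.6131771903394836 (39.8, -90.1)
(-1.4, 54, 95) [ 4.805 -1.376 -0.097]
(-1.4, 54, 45) [-0.004  0.041  1.666]
(-1.4, 46.3, 56) [-0.256 -0.009 -0.367]
(-1.4, 35.8, 66) [-0.349 -0.008 -0.334]
(-1.4, 23, 72.7) [-0.426 -0.006 -0.224]
(-1.4, 9, 75.8) [-0.466 -0.003 -0.104]
(-1.4, -5.3, 75.3) [-0.477  0.     0.016]
(-1.4, -19, 71) [-0.457  0.003  0.142]
[174, 175, 174, 174, 176, 175, 179, 147, 231, 232, 233, 233, 232, 233, 235, 145, 142, 142, 191, 225, 224, 225, 226, 226, 227, 226, 229, 227, 228, 229, 230, 231, 231, 229, 229, 231, 138, 140, 141, 139, 139, 138, 137, 136, 137, 138, 139, 138, 140, 142, 141, 138, 137, 137, 137, 134, 136, 137, 136, 136, 136, 135, 195, 230, 230, 229, 234, 34, 37, 37, 36, 34, 31, 30, 28, 27, 25, 25]
[117, 87, 92, 91, 92, 94, 93, 90, 86, 89, 87, 68, 58, 125, 167, 206, 215, 214, 226, 225, 226, 226, 228, 227, 229, 229, 229, 232, 233, 229, 232, 232, 231, 230, 228, 231, 226, 223, 221, 220, 216, 212, 205, 201, 195, 188, 183, 177, 169, 163, 152, 141, 125, 45, 52, 52, 86, 83, 84, 83, 91, 94, 94, 93, 92, 93, 93, 92, 92, 92]
```

Emit:
{"api": "play_rows", "payload": {
  "targets": [
    [0.4,-0.1,-0.1,0,255],
    [0.65,-0.17,0,0,255],
    [0.7,-0.19,0,0,255],
    [0.7,-0.19,0,0,255],
    [0.7,-0.19,0,0,255],
    [0.7,-0.19,0,0,255],
    [0.65,-0.17,0,0,255],
    [0.5,-0.13,0,0,255],
    [0.27,0,0,0,255],
    [0,0,0.4,0,255],
    [0,0,0.5,0,255],
    [0,0,0.5,0,255],
    [0,0,0.3,0,255],
    [0,0,0,0,255]
  ]
}}

```text
time_s: 25.9
tool_pos: [0.5905, -0.0608, 0.0379]
tcp_rot: [-0.015, 0.989, 0.145, -0.005]
force: [-0.9, -1.0, -1.0]
finger_gap: 0.613
gripper_force: 24.1
```

```bash
cat >> h.py <<'E'
def st():
    s=manip.get_state();F=s['force'];print(round(s['time_s'],2),'x,s',slide(s['tool_pos']*[1,1,0]),'z',round(s['tool_pos'][2]*1000,1),'Fx',round(F@X,1),'Fs',round(F@N,1),'Fz',round(F[2],1),'gap',round(s['finger_gap']*85,1),'grip',s['gripper_force'])
E
python3 -c "
from h import *
st()"
```

```text
25.9 x,s (-3.8, 64.2) z 37.9 Fx 0.7 Fs -1.1 Fz -1.0 gap 52.1 grip 24.101115027169726
```

Emit:
{"api": "play_rows", "payload": {
  "targets": [
    [-0.1,0,0,0,255],
    [-0.1,0,0,0,255],
    [-0.1,0,0,0,255],
    [0,0,0,0,255]
  ]
}}

```text
time_s: 26.3
tool_pos: [0.584, -0.0639, 0.041]
tcp_rot: [-0.014, 0.989, 0.145, -0.003]
force: [-0.1, 0.2, -1.2]
finger_gap: 0.617
gripper_force: 24.1
```

```bash
python3 -c "
from h import *
st()"
```

```text
26.3 x,s (-2.7, 57.1) z 41.0 Fx -0.2 Fs -0.0 Fz -1.2 gap 52.4 grip 24.105749877144262
```

Emit:
{"api": "play_rows", "payload": {
  "targets": [
    [-0.1,0,-0.05,0,255],
    [-0.1,0,-0.08,0,255],
    [-0.1,0,-0.1,0,255],
    [0,0,0,0,255]
  ]
}}

```text
time_s: 26.7
tool_pos: [0.5764, -0.0667, 0.0483]
tcp_rot: [-0.013, 0.989, 0.145, -0.002]
force: [2.5, 1.2, -0.7]
finger_gap: 0.599
gripper_force: 24.4
```

```bash
python3 -c "
from h import *
st()
f=grab('wrist');g=cv2.cvtColor(f['pixels'],cv2.COLOR_RGB2GRAY)
print(g[150:384:3,256].tolist());print(g[240,150:360:3].tolist())"
```

```text
26.7 x,s (-2.2, 49.0) z 48.3 Fx -0.4 Fs 2.7 Fz -0.7 gap 50.9 grip 24.405174133826222
[116, 117, 113, 107, 103, 120, 233, 232, 232, 233, 233, 233, 232, 233, 233, 146, 141, 139, 142, 141, 158, 228, 228, 228, 228, 229, 229, 230, 230, 229, 228, 228, 228, 226, 226, 227, 137, 140, 140, 140, 139, 138, 138, 138, 137, 137, 136, 139, 138, 138, 139, 139, 139, 139, 139, 139, 137, 139, 138, 138, 195, 227, 227, 227, 228, 227, 231, 36, 39, 38, 39, 37, 34, 32, 28, 32, 26, 25]
[237, 236, 236, 235, 236, 232, 229, 232, 95, 95, 93, 95, 60, 56, 194, 202, 209, 216, 223, 224, 224, 224, 227, 226, 226, 229, 227, 227, 232, 230, 227, 231, 230, 230, 226, 227, 229, 224, 222, 219, 219, 213, 206, 205, 199, 190, 184, 178, 173, 167, 156, 145, 129, 53, 50, 90, 87, 85, 84, 72, 72, 72, 124, 137, 136, 87, 39, 42, 60, 61]
```

Emit:
{"api": "play_rows", "payload": {
  "targets": [
    [-0.13,0,-0.12,0,255],
    [-0.13,0,-0.12,0,255],
    [-0.13,0,-0.12,0,255],
    [-0.15,0,-0.09,0,255],
    [-0.15,0,-0.09,0,255],
    [0,0,0,0,255]
  ]
}}

```text
time_s: 27.35
tool_pos: [0.5561, -0.0732, 0.0645]
tcp_rot: [-0.013, 0.989, 0.145, -0.002]
force: [4.6, -1.3, 4.5]
finger_gap: 0.572
gripper_force: 24.5
```

```bash
cat >> h.py <<'E'
def sc():
    f=grab('wrist');g=cv2.cvtColor(f['pixels'],cv2.COLOR_RGB2GRAY);print(g[120:384:3,256].tolist());return f
E
python3 -c "
from h import *
st();sc()"
```

```text
27.35 x,s (-1.8, 27.7) z 64.5 Fx 2.5 Fs 4.0 Fz 4.5 gap 48.6 grip 24.477685004067098
[104, 97, 84, 135, 230, 232, 159, 220, 212, 213, 212, 214, 214, 213, 213, 213, 214, 213, 213, 211, 213, 213, 215, 214, 216, 130, 132, 135, 135, 135, 136, 135, 137, 136, 137, 146, 175, 208, 206, 204, 205, 205, 204, 204, 206, 205, 125, 130, 130, 131, 131, 129, 131, 132, 133, 131, 131, 134, 134, 132, 134, 135, 135, 183, 213, 214, 217, 208, 162, 162, 162, 162, 162, 168, 169, 168, 151, 35, 37, 32, 35, 31, 29, 30, 24, 26, 19, 21]
```

Emit:
{"api": "play_rows", "payload": {
  "targets": [
    [0,0,-0.12,0,255],
    [-0.08,0,-0.08,0,255],
    [-0.12,0,-0.08,0,255],
    [0,0,0,0,255]
  ]
}}

```text
time_s: 27.8
tool_pos: [0.5488, -0.0743, 0.0714]
tcp_rot: [-0.014, 0.989, 0.145, -0.004]
force: [1.3, 0.7, -1.4]
finger_gap: 0.569
gripper_force: 24.9
```

```bash
python3 -c "
from h import *
st();sc()"
```

```text
27.8 x,s (-2.8, 20.3) z 71.4 Fx -0.3 Fs 1.4 Fz -1.4 gap 48.4 grip 24.89329188316333
[231, 230, 231, 231, 211, 197, 205, 208, 206, 207, 206, 206, 206, 205, 205, 207, 206, 206, 207, 207, 207, 207, 208, 208, 214, 130, 132, 132, 132, 134, 132, 133, 134, 134, 129, 102, 101, 165, 194, 195, 196, 194, 195, 196, 196, 168, 128, 127, 127, 126, 127, 128, 129, 130, 131, 131, 131, 132, 131, 133, 172, 208, 206, 206, 207, 160, 164, 162, 166, 171, 169, 164, 121, 96, 145, 168, 172, 32, 34, 32, 32, 30, 30, 28, 27, 23, 25, 22]
```

```bash
cat >> h.py <<'E'
def prof(r0=180,r1=350,step=8):
    f=grab('wrist');h=cv2.cvtColor(f['pixels'],cv2.COLOR_RGB2HSV).astype(int);E=np.array(f['extrinsics']);tz=manip.get_state()['tool_pos']
    out=[]
    for r in range(r0,r1,step):
        m=(h[r,:,1]<70)&(h[r,:,2]>75)
        a=b=250
        while a>100 and m[a-1] or (a>102 and m[a-2]):a-=1
        while b<400 and (m[b+1] or m[b+2]):b+=1
        out.append((r,a,b,b-a))
    print(out);return f
E
python3 - <<'E'
from h import *
f=prof()
p=f['pixels'][180:350:6,170:330:4].astype(int)
h=cv2.cvtColor(f['pixels'],cv2.COLOR_RGB2HSV)[180:356:6,150:350:3].astype(int)
for r in h:
    print(''.join('o' if c[1]>150 and c[2]>60 and c[0]<14 else ('w' if c[1]>70 else ('#' if c[2]<75 else str(min(9,c[2]//26)))) for c in r))
E
```

```text
[(180, 100, 338, 238), (188, 100, 337, 237), (196, 100, 336, 236), (204, 100, 336, 236), (212, 100, 335, 235), (220, 100, 334, 234), (228, 170, 334, 164), (236, 192, 306, 114), (244, 195, 304, 109), (252, 196, 302, 106), (260, 198, 302, 104), (268, 201, 302, 101), (276, 203, 302, 99), (284, 206, 300, 94), (292, 210, 296, 86), (300, 217, 288, 71), (308, 228, 276, 48), (316, 250, 250, 0), (324, 250, 250, 0), (332, 250, 250, 0), (340, 250, 250, 0), (348, 250, 250, 0)]
999986669966334444444455555456787888888888888777776655665333355ww##
999999999976333444444445555555587888888888887777776655665333355ww##
999999999976333444444445555555555555888888887777766654664333355ww##
999999999976633344444445555555555555555578887777766556645333355ww##
999999999997653344444444555555555555555554446777766567445333555wwww
99999999999677644444444455555555555555555444444375677544433355wwwww
99999999999367876544444455555555555555555444444567755443333255wwwww
99999999999357778776554545555555555555544445666776555443332255wwwww
wwww8888889336777788877666555434434455566777766666555433333355wwwww
wwwwwwwww998987777
[... 709 characters left out ...]
44wwwwwwwwwwwwwwww#w
wwwwwwwwwwwwwwwwwwwwwww884554555567555555555545wwwwwwwwwwwwwwwwww#w
wwwwwwwww#wwwwwwwwwwwwwww8886687888888877776wwwwwwwwwwwwwwwwwwww#ww
wwww##wwwwwwwwwwwwwwwwwwwwwww88888888887wwwwwwwwwwwwwwwwwwwwwwwwww#
###www#wwwwwwwwwwwwwwwwwwwwwwwwwwwwwwwwwwwwwwwwwwwwwwwwwwwwwwwwwwww
wwwwwwww#wwwwwwwwwwwwwwwwwwwwwwwwwwwwwwwwwwwwwwwwwwwwwwwwwwwwwwwww#
####www#wwwwwwwwwwwwwwwwwwwwwwwwwwwwwwwwwwwwwwwwwwwwwwwwwwwwwwww#ww
#ww##www#ww763wwwwwwwwwwwwwwwwwwwwwwwwwwwwwwwwwwwwwwwwwwwwwwwwwwwww
w#ww#wwwwww#6746#wwwwwwwwwwwwwwwwwwwwwwwwwwwwwwwwwwwwwwwwwwwwww#www
######wwwwww#wwwwwwwwwwwwwwwwwwwwwwwwwwwwwwwwwwwwwwwwwwwwwwwwwwwwww
####w#####wwwwwwwwwwwwwwwwwwwwwwwwwwwwwwwwwwwwwwwwwwwwwwwwwwwww####
```

The compact print shows the cup now at about 65°, with its bottom corner just outside the wall. I lift, re-hook and keep pulling back.

Emit:
{"api": "play_rows", "payload": {
  "targets": [
    [0,0,-0.25,0,255],
    [0,0,-0.3,0,255],
    [0.25,0,0,0,255],
    [0.25,0,0,0,255],
    [0,0,0.2,0,255],
    [0,0,0.18,0,255],
    [0,0,0,0,255],
    [-0.18,0,-0.04,0,255],
    [-0.18,0,-0.06,0,255],
    [-0.18,0,-0.06,0,255],
    [-0.18,0,-0.05,0,255],
    [-0.18,0,-0.03,0,255],
    [-0.18,0,-0.02,0,255],
    [0,0,0,0,255]
  ]
}}

```text
time_s: 29.3
tool_pos: [0.5329, -0.0802, 0.085]
tcp_rot: [-0.014, 0.989, 0.145, -0.003]
force: [-0.2, 0.5, -0.7]
finger_gap: 0.568
gripper_force: 25.7
```

```bash
cat >> h.py <<'E'
def asc(c0=150,c1=350,r0=170,r1=356):
    f=grab('wrist');h=cv2.cvtColor(f['pixels'],cv2.COLOR_RGB2HSV)[r0:r1:8,c0:c1:4].astype(int)
    for r in h: print(''.join('o' if c[1]>150 and c[2]>60 and c[0]<14 else ('w' if c[1]>70 else ('#' if c[2]<75 else str(min(9,c[2]//26)))) for c in r))
E
python3 -c "
from h import *
st();asc()"
```

```text
29.3 x,s (-1.7, 3.5) z 85.0 Fx -0.6 Fs -0.1 Fz -0.7 gap 48.2 grip 25.706329434833606
9999999966444445666777888888888888887766653355ww##
9999999963444444455777888888888888887765563355wwww
9999999963344444455555578888888888887665563355wwww
9999999975344444455555555555888888877665643355wwww
wwwwwww86654444455555555555555554887766654435wwwww
wwwwwwwww776644444555555555555554444666544wwwwwwww
wwwwwwwww67788765555555555555555667766554wwwwwwwww
wwwwwwwwww7788888888777667778887777666554wwwwwwwww
wwwwwwwwww3778888888888888888877777666554wwwwwwwww
wwwwwww333w#688888888888888888777766665##333wwwwww
wwwwww333www444788888888888888777766655###333##www
wwwww333wwww444444478855755555555545444####333w##w
wwww333wwwww644444445555555555555544444########ww#
www333wwwww#w44444448855555555555544444######333w#
wwwww4wwwww#w64445455585555555555555444##ww#54wwww
wwwwwwwwwwwwww7444454555555555555554444wwww#w#w#ww
w#w#www#wwwwwww76455555555555555555444wwwwwwww#w##
wwwwwww#w#wwwwww88745557875555555555wwwwwwwwwwwwww
##w#w#w#w5762wwwww8888888888887776wwwwwwwwwwwwwww#
########w#4444wwwwwwwww888888wwwwwwwwwwwwwwwwwwwww
###########3443wwwwwwwwwwwwwwwwwwwwwwwwwwwwwwwww##
############44wwwwwwwwwwwwwwwwwwwwwwwwwwwwwwwwwww#
######w#w#w#ww##wwwwwwwwwwwwwwwwwwwwwwwwwwwwwww#ww
########w##w##wwwwww#wwwwwwwwwwwwwwwwwwwwwwwww####
```

Emit:
{"api": "play_rows", "payload": {
  "targets": [
    [0.4,0,0,0,255],
    [0.45,0,0,0,255],
    [0,0,0.3,0,255],
    [0,0,0.33,0,255],
    [0,0,0,0,255],
    [-0.12,0,0,0,255],
    [-0.12,0,0,0,255],
    [-0.12,0,0,0,255],
    [0,0,0,0,255]
  ]
}}

```text
time_s: 30.25
tool_pos: [0.5484, -0.0754, 0.0673]
tcp_rot: [-0.014, 0.989, 0.145, -0.001]
force: [2.6, 2.8, 5.0]
finger_gap: 0.565
gripper_force: 24.6
```

```bash
python3 -c "
from h import *
st()"
```

```text
30.25 x,s (-1.9, 19.6) z 67.3 Fx -1.9 Fs 3.3 Fz 5.0 gap 48.0 grip 24.55892302457869
```

Emit:
{"api": "play_rows", "payload": {
  "targets": [
    [-0.14,0,-0.02,0,255],
    [-0.14,0,-0.02,0,255],
    [-0.14,0,-0.03,0,255],
    [0,0,0,0,255]
  ]
}}

```text
time_s: 30.65
tool_pos: [0.5371, -0.0794, 0.0703]
tcp_rot: [-0.013, 0.989, 0.145, -0.001]
force: [1.8, 3.8, 10.0]
finger_gap: 0.566
gripper_force: 24.2
```

```bash
python3 -c "
from h import *
st();asc()"
```

```text
30.65 x,s (-1.3, 7.7) z 70.3 Fx -3.1 Fs 2.8 Fz 10.0 gap 48.1 grip 24.171258529022452
99999997833444444444456767777777777666655773345ww#
99999998333344444444444547777777776766655587355ww#
99999987433334444444444545477777776666555487355www
99999998533344444444445545544477776666554474355www
9999998873333444444544444444444456666555477#355www
9999998687333344444444444444444444365554773335wwww
wwwwww9988733344444444444444444444443447845555wwww
wwwwwwwwww7873344444444444444444444437874wwwwwwwww
wwwwwwwwwww68876444444444444444444577744wwwwwwwwww
wwwwwww333ww577888765444444444678875544##333wwwwww
wwwwww333wwww4477777788888888766655554w###333wwwww
www2#333wwwwww44444767667765656544444www#w#333###w
wwww333wwwwwwww344444444445554445544wwwwwww####www
www334wwwwwwwwwww444444744555554444wwwwwwwww3333#w
wwwww43wwwwwwwwwwww4444445555554wwwwwwwwwwww54wwww
wwwwwwwwwwwwwwwwwwwwwwwwwwwwwwwwwwwwwwwwwwwwwwwwww
wwwwwwwwwwwwwwwwwwwwwwwwwwwwwwwwwwwwwwwwwwwwwwwwww
www#wwwwwwwwwwwwwwwwwwwwwwwwwwwwwwwwwwwwwwwwwwwww#
ww#wwwwwwwwwwwwwwwwwwwwwwwwwwwwwwwwwwwwwwwwwwwwwww
##w##wwwwwwwwwwwwwwwwwwwwwwwwwwwwwwwwwwwwwwwwwwwww
#####w##676#wwwwwwwwwwwwwwwwwwwwwwwwwwwwwwwwwwww##
##w###w#w4444wwwwwwwwwwwwwwwwwwwwwwwwwwwwwwwwwwwww
##########wwwwwwwwwwwwwwwwwwwwwwwwwwwwwwwwwwww#www
#####ww##w#wwwwwwwwwwwwwwwwwwwwwwwwwwwwwwwwwwww###
```

Emit:
{"api": "play_rows", "payload": {
  "targets": [
    [-0.1,0,-0.08,0,255],
    [-0.14,0,-0.05,0,255],
    [-0.14,0,-0.03,0,255],
    [-0.14,0,-0.01,0,255],
    [0,0,0,0,255]
  ]
}}

```text
time_s: 31.2
tool_pos: [0.5197, -0.0839, 0.0728]
tcp_rot: [-0.014, 0.989, 0.145, -0.003]
force: [1.0, -0.5, 0.1]
finger_gap: 0.558
gripper_force: 25.7
```

```bash
python3 -c "
from h import *
st();asc()"
```

```text
31.2 x,s (-2.0, -10.3) z 72.8 Fx 0.8 Fs 0.8 Fz 0.1 gap 47.4 grip 25.659565465757623
99999998443444444444444445555566556555555588335www
99999988333334444445545545558888866655555598355www
99999988333333444555444545555888888555555558455www
wwwwww88333333344555545545555888888855554458wwwwww
wwwwww98333333355555544545555498888885544498wwwwww
wwwwww88333333355555545545555558888884444488wwwwww
wwwwwww983333335555554554555545547988444488wwwwwww
wwwwwwww9833333545555455555555555555544498wwwwwwww
wwwwwwwww98633335555545555555555455534588wwwwwwwww
wwwwwww333w9853335555555555555555543488##333wwwwww
wwwwww333wwww988533555555555555545888ww#w#333wwwww
wwwww333wwwwwwww898887544445788888wwww#www333#wwww
wwww333wwwwwwwwwwwwwwwww558wwwwwwwwwwwwwwww#2##ww#
www3333wwwwwwwwwwwwwwwwwwwwwwwwwwwwwwwwwwwww333#ww
wwwww44wwwwwwwwwwwwwwwwwwwwwwwwwwwwwwwwwwwww5wwwww
wwwwwwwwwwwwwwwwwwwwwwwwwwwwwwwwwwwwwwwwwwwwwwwwww
wwwwwwwwwwwwwwwwwwwwwwwwwwwwwwwwwwwwwwwwwwwwwwwwww
wwwwwwwwww4wwwwwwwwwwwwwwwwwwwwwwwwwwwwwwwwwwwwwww
##wwwwww#w443wwwwwwwwwwwwwwwwwwwwwwwwwwwwwwwwwwwww
#####w#w##4444wwwwwwwwwwwwwwwwwwwwwwwwwwwwwwwwwwww
#######w###444wwwwwwwwwwwwwwwwwwwwwwwwwwwwwwwwww##
#####w#w###44wwwwwwwwwwwwwwwwwwwwwwwwwwwwwwwwwwwww
w#########wwwwwwwwwwwwwwwwwwwwwwwwwwwwwwwwwwwww#w#
###########wwwwwwwwwwwwwwwwwwwwwwwwwwwwwwwwwww####
```

Emit:
{"api": "play_rows", "payload": {
  "targets": [
    [0,0,-0.4,0,255],
    [-0.3,0,-0.2,0,255],
    [-0.6,0.2,0,0,255],
    [-0.6,0.2,0,0,255],
    [-0.6,0.2,0,0,255],
    [-0.3,0,0,0,255],
    [0,0,0.5,0,255],
    [0,0,0.5,0,255],
    [0,0,0.4,0,255],
    [0,0,0.2,0,255],
    [0,0,0.1,0,255],
    [0,0,0.1,0,255],
    [0,0,0,0,255]
  ]
}}

```text
time_s: 32.55
tool_pos: [0.4567, -0.1206, 0.0367]
tcp_rot: [-0.014, 0.989, 0.145, -0.003]
force: [-0.8, -0.0, -1.9]
finger_gap: 0.557
gripper_force: 26.5
```

```bash
python3 -c "
from h import *
st()"
```

```text
32.55 x,s (15.0, -81.2) z 36.7 Fx -0.2 Fs -0.8 Fz -1.9 gap 47.3 grip 26.518756364966976
```

Emit:
{"api": "play_rows", "payload": {
  "targets": [
    [0,0,0.1,0,255],
    [0,0,0.1,0,255],
    [0,0,0.1,0,255],
    [0,0,0,0,255]
  ]
}}

```text
time_s: 32.95
tool_pos: [0.4618, -0.1208, 0.0325]
tcp_rot: [-0.013, 0.989, 0.146, 0.003]
force: [-1.1, 5.0, 29.8]
finger_gap: 0.558
gripper_force: 33.3
```

```bash
python3 -c "
from h import *
st();asc()"
```

```text
32.95 x,s (16.7, -76.3) z 32.5 Fx -5.1 Fs 0.4 Fz 29.8 gap 47.4 grip 33.34838359616697
wwwwwww883444444444444667777777777776666577wwwwwww
wwwwwww7w33444444444455577777777777766655587wwwwww
wwwwwww7433444444444445554577777777666655475wwwwww
wwwwwww873334444444444455554447777766655547wwwwwww
wwwwwww87w333444444454444444444477666555477wwwwwww
wwwwwwww8733344444444444444444444436555477wwwwwwww
wwwwwwwww87633444444444444444444444334578wwwwwwwww
wwwwwwwwww6876444444444444444444444447844wwwwwwwww
wwwwwwwwwww67887644444444444444446778544wwwwwwwwww
wwwwwww333ww577778877777666777788655544##333wwwwww
wwwwww333wwww4477777777777767666655554w###333w#www
ww#w#333wwwwww44444767677666766654444w####333#wwww
4www33##wwwwww6444444455445554444444wwwwwww3###www
www3333#wwwwwwww4444444765555544444wwwwwwwww333#ww
w#ww#44wwwwwwwwwww444455455555544wwwwwwwwwww4wwwww
####wwwwwwwwwwwwwwwwwww455557wwwwwwwwwwwwwwwwwwwww
##wwwwwwwwwwwwwwwwwwwwwwwwwwwwwwwwwwwwwwwwwwwwwwww
##w#wwwwwwwwwwwwwwwwwwwwwwwwwwwwwwwwwwwwwwwwwwwwww
###wwwwwwwwwwwwwwwwwwwwwwwwwwwwwwwwwwwwwwwwwwwww#w
w#w#wwwwwwwwwwwwwwwwwwwwwwwwwwwwwwwwwwwwwwwwwwwwww
###wwwwwwwwwwwwwwwwwwwwwwwwwwwwwwwwwwwwwwwwwwwww##
#w##wwwwwwwwwwwwwwwwwwwwwwwwwwwwwwwwwwwwwwwwwwwwww
###w#wwwwwwwwwwwwwwwwwwwwwwwwwwwwwwwwwwwwwwwwww###
########wwwwwwwwwwwwwwwwwwwwwwwwwwwwwwwwwwwwww##w#
```

Emit:
{"api": "play_rows", "payload": {
  "targets": [
    [0,0,-0.4,0,255],
    [0,0,-0.7,0,255],
    [0,-0.1,-0.8,0,255],
    [0.6,-0.25,-0.2,0,255],
    [0.7,-0.25,0,0,255],
    [0.7,0,0,0,255],
    [0.7,0,0,0,255],
    [0.45,0,0,0,255],
    [0,0,0.25,0,255],
    [0,0,0.25,0,255],
    [0,0,0,0,255]
  ]
}}

```text
time_s: 34.1
tool_pos: [0.54, -0.0769, 0.0742]
tcp_rot: [-0.014, 0.989, 0.145, -0.005]
force: [-0.8, -0.1, 0.3]
finger_gap: 0.556
gripper_force: 28.1
```

```bash
python3 -c "
from h import *
st()"
```

```text
34.1 x,s (-2.8, 11.2) z 74.2 Fx -0.1 Fs -0.8 Fz 0.3 gap 47.3 grip 28.06554830109235
```

Emit:
{"api": "play_rows", "payload": {
  "targets": [
    [-0.12,0,0.1,0,255],
    [-0.14,0,0,0,255],
    [-0.14,0,-0.02,0,255],
    [-0.14,0,-0.02,0,255],
    [-0.14,0,0,0,255],
    [-0.14,0,0,0,255],
    [-0.14,0,0,0,255],
    [-0.14,0,0.02,0,255],
    [0,0,0,0,255]
  ]
}}

```text
time_s: 35.0
tool_pos: [0.5102, -0.0869, 0.0738]
tcp_rot: [-0.014, 0.989, 0.145, -0.003]
force: [0.1, 0.2, 0.9]
finger_gap: 0.552
gripper_force: 25.7
```

```bash
python3 -c "
from h import *
st();asc()"
```

```text
35.0 x,s (-1.9, -20.3) z 73.8 Fx -0.1 Fs 0.2 Fz 0.9 gap 47.0 grip 25.65381798252929
99999998333444444445555555555888855555555598355www
wwwwww99333344444555545555559888888555555578wwwwww
wwwwww873333333455555555555578888889555555488wwwww
wwwwww933333333555555555555558888888955544488wwwww
wwwwww983333335555555555555557888898845444486wwwww
wwwwww99333333555555555555555569888884444478wwwwww
wwwwwww9733333355555555555555555799884444488wwwwww
wwwwwwww85333334555555555555555555574444488wwwwwww
wwwwwwwww863333335555555555555555553444488wwwwwwww
wwwwwww3339843333335555555555555533333984333wwwwww
wwwwww333www985333333345555543333333885##2333w#www
wwwww333wwwwww8988333333333333338888ww#www333##www
wwww322#wwwwwwwwww85557554988878wwwwww#wwww####ww#
www3333wwwwwwwwwwwwwwwwwwwwwwwwwwwwwwwwwwwww333#ww
wwwww34wwwwwwwwwwwwwwwwwwwwwwwwwwwwwwwwwwwww4wwww#
wwwwwwwwwwwwwwwwwwwwwwwwwwwwwwwwwwwwwwwwwwwwwwwww#
#wwwwww#www3wwwwwwwwwwwwwwwwwwwwwwwwwwwwwwwwwwwwww
wwwwwwwwww344wwwwwwwwwwwwwwwwwwwwwwwwwwwwwwwwwwwww
w###w#wwww3444wwwwwwwwwwwwwwwwwwwwwwwwwwwwwwwwwwww
w###wwww###444wwwwwwwwwwwwwwwwwwwwwwwwwwwwwwwwwww#
##########444wwwwwwwwwwwwwwwwwwwwwwwwwwwwwwwwwww#w
##########4wwwwwwwwwwwwwwwwwwwwwwwwwwwwwwwwwwwwwww
#########3#w#wwwwwwwwwwwwwwwwwwwwwwwwwwwwwwwww#ww#
###########www#wwwwwwwwwwwwwwwwwwwwwwwwwwwwwwww###
```

Emit:
{"api": "play_rows", "payload": {
  "targets": [
    [0,0,-0.4,0,255],
    [-0.3,0,-0.2,0,255],
    [-0.6,0.2,0,0,255],
    [-0.6,0.2,0,0,255],
    [-0.5,0.2,0,0,255],
    [0,0,0.5,0,255],
    [0,0,0.6,0,255],
    [0,0,0.5,0,255],
    [0,0,0.2,0,255],
    [0,0,0.08,0,255],
    [0,0,0,0,255]
  ]
}}

```text
time_s: 36.15
tool_pos: [0.458, -0.1202, 0.0353]
tcp_rot: [-0.014, 0.989, 0.145, -0.003]
force: [-0.0, 0.0, -1.0]
finger_gap: 0.554
gripper_force: 27.0
```

```bash
python3 -c "
from h import *
st()"
```

```text
36.15 x,s (15.1, -79.8) z 35.3 Fx -0.0 Fs 0.0 Fz -1.0 gap 47.1 grip 26.981634075636975
```

Emit:
{"api": "play_rows", "payload": {
  "targets": [
    [0,0,0.05,0,255],
    [0,0,0,0,100],
    [0,0,0,0,85],
    [0,0,0,0,70],
    [0,0,0,0,50],
    [0,0,0,0,20],
    [0,0,0,0,0],
    [0,0,0,0,0],
    [0,0,0,0,0],
    [0,0,0,0,0]
  ]
}}

```text
time_s: 37.15
tool_pos: [0.458, -0.1201, 0.0334]
tcp_rot: [-0.014, 0.989, 0.145, -0.003]
force: [0.2, 1.3, -0.2]
finger_gap: 1.001
gripper_force: 0.0
```

```bash
python3 -c "
from h import *
st();asc(130,370,150,370)"
```

```text
37.15 x,s (14.9, -79.8) z 33.4 Fx -1.2 Fs 0.6 Fz -0.2 gap 85.1 grip 0.0
wwwwwwwwwwwwwwwwwwwwwwwwwwwwwwwwwwwwwwwwwwwwwwwwwwwwwwwwwwww
wwwwwwwwwwwwwwwwwwwwwwwwwwwwwwwwwwwwwwwwwwwwwwwwwwwwwwwwwwww
wwwwwwwwwwwwwwwwwwwwwwwwwwwwwwwwwwwwwwwwwwwwwwwwwwwwwwwwwwww
wwwwwwwwwwwwwwwwwwwwwwwwwwwwwwwwwwwwwwwwwwwwwwwwwwwwwwwwwwww
wwwwwwwwwwwwwwwwwwwwwwwwwwwwwwwwwwwwwwwwwwwwwwwwwwwwwwwwwwww
wwwwwwwwwwwwwwwwwwwwwwww4544444444wwwwwwwwwwwwwwwwwwwwwwwwww
wwwwwwwwwwwwwwwwwwwwww5554444444443333wwwwwwwwwwwwwwwwwwwwww
wwwwwwwwwwwwwwwwwwww5555444444443333333wwwwwwwwwwwwwwwwwwwww
wwwwwwwwwwwwwwwwwww5554444444443333333333wwwwwwwwwwwwwwwwwww
wwwwwwwwwwwwwwwwww55444444444433333333333wwwwwwwwwwwwwwwwwww
wwwwwwwwwwwwwwwww3554444588888873333333333wwwwwwwwwwwwwwwwww
wwwwwwwwwwwwwwww35469897555555555888843333wwwwwwwwwwwwwwwwww
444wwwwwwwwwwww3689445555555555555555689233wwwwwwwwwwwwwwwww
3wwww63wwwwwww35933333555555555555555533983wwwwwwwwwwwwwwww#
wwwww444wwwww4533333333345555555555433333354wwwwwwwwwwwwwwww
wwwww4444wwww53333333333333333333333333322254wwwwwwwwwwwwwww
wwwww#4443ww553333332333333333333333333323#35wwwwwwwwwwwwwww
wwwww#444www543333333333333333433333333332225wwwwwwwwwwwwwww
wwwww4444www543333333333333333442334333332235wwwwwwwwwwwwwww
#www444wwwwww53333333333333334343344333323335wwwwwwwwwwwwwww
w#w#4wwwwwwww4532333333233333434444442333335wwwwwwwwwwwwwwww
ww85wwwwwwwwwww5333333333333344444444433335wwwwwwwwwwwwwwwww
#887wwwwwwwwwwww89333333333334444444444355wwwwwwwwwwwwwwwwww
##86wwwwwwwwwwwwww8882333333344444444888wwwwwwwwwwwwwwwwwwww
##wwwwwwwwwwwwwwwwwwww88886556578888wwwwwwwwwwwwwwwwwwwwwwww
#####wwwwwwwwwwwwwwwwwwww###wwwww#####wwwwwwwwwwwwwwwwwwwwww
###wwwwwwww#wwwwwwwwwww#w############wwwwwwwwwwwwwwwwwwwwwww
######w##wwwwwwwwwwww################w#wwwwwwwwwwwwwwwwwwwww
```

The print shows an upright mouth ellipse (132 px wide by 110 high, as expected), so the cup is standing. I lift away, go above the post and turn 90°.

Emit:
{"api": "play_rows", "payload": {
  "targets": [
    [0,0,-0.3,0,0],
    [0,0,-0.6,0,0],
    [0,0,-0.8,0,0],
    [0,0,-0.8,0,0],
    [0,0,-0.8,0,0],
    [0,0,-0.3,0,0],
    [0.6,-0.5,0,0,0],
    [0.6,-0.5,0,0,0],
    [0.6,-0.5,0,0,0],
    [0.6,-0.5,0,0,0],
    [0.6,-0.5,0,0,0],
    [0.6,-0.5,0,0,0],
    [0.6,-0.5,0,0,0],
    [0.1,-0.2,0,0,0],
    [0,0,0,-1,0],
    [0,0,0,-1,0],
    [0,0,0,-1,0],
    [0,0,0,-1,0],
    [0,0,0,-1,0],
    [0,0,0,-1,0]
  ]
}}

```text
time_s: 39.2
tool_pos: [0.5498, 0.02, 0.1439]
tcp_rot: [-0.014, 0.917, 0.398, 0.0]
force: [0.1, 1.2, -0.1]
finger_gap: 0.996
gripper_force: 0.0
```

Emit:
{"api": "play_rows", "payload": {
  "targets": [
    [0,0,0,-1,0],
    [0,0,0,-1,0],
    [0,0,0,-1,0],
    [0,0,0,-1,0],
    [0,0,0,-1,0],
    [0,0,0,-1,0],
    [0,0,0,-1,0],
    [0,0,0,-1,0],
    [0,0,0,-1,0],
    [0,0,0,-1,0],
    [0,0,0,-1,0],
    [0,0,0,-1,0],
    [0,0,0,0,0]
  ]
}}

```text
time_s: 40.5
tool_pos: [0.5499, 0.02, 0.144]
tcp_rot: [-0.012, 0.597, 0.802, 0.007]
force: [-0.3, -0.0, -0.9]
finger_gap: 0.999
gripper_force: 0.0
```

Run:
```python
from h import *
st();s=manip.get_state();print(s['joint_positions'].round(2),d(tp(-95,50,140)))
f=grab('wrist','post.png');g=grab('scene','post_s.png')
# post: orange-brown; project prediction
for n,q in(('w',f),('s',g)):
    print(n,'post top pred',proj(q,tp(-95,50,88)),'post mid',proj(q,tp(-95,50,62)))
h=cv2.cvtColor(f['pixels'],cv2.COLOR_RGB2HSV)
m=cv2.inRange(h,(3,150,50),(16,255,255))
n,l,S,ce=cv2.connectedComponentsWithStats(m)
for i in range(1,n):
    if S[i,4]>150:print(S[i],ce[i].round(1))
```

```text
40.5 x,s (-92.8, 48.5) z 144.0 Fx -0.1 Fs -0.3 Fz -0.9 gap 84.9 grip 0.0
[-0.12  0.3  -0.12  1.17  0.02  1.15] (array([0.068, 0.049, 0.134]), np.float64(106.69))
w post top pred [250.9, 195.9] post mid [250.9, 187.4]
s post top pred [237.2, 181.8] post mid [237.4, 187.6]
[  42    0   87   36 1484] [88.2 17.1]
[ 417  250   95   67 4198] [465.6 282.7]
[282 264  16  16 183] [289.8 272.3]
[263 277  18  17 216] [272.  285.6]
[231 287  18  16 215] [239.5 294.8]
[263 297  18  19 252] [271.8 306.5]
```

Run:
```python
from h import *
p=cv2.imread('pics/post.png');h=cv2.cvtColor(p,cv2.COLOR_BGR2HSV).astype(int)
m=((h[...,1]>90)&(h[...,2]>40)).astype(np.uint8);
sub=m[150:270,200:310];n,l,S,ce=cv2.connectedComponentsWithStats(sub)
for i in range(1,n):
    if S[i,4]>100:print(S[i]+[200,150,0,0,0],ce[i].round(1)+[200,150])
for r in range(150,262,6):
    print(''.join('%s'%('.' if h[r,c,1]<90 else 'abcdefghi'[min(8,h[r,c,2]//30)]) for c in range(200,310,3)))
g=cv2.imread('pics/post_s.png');hs=cv2.cvtColor(g,cv2.COLOR_BGR2HSV).astype(int)
for r in range(165,215,3):
    print(''.join('%s'%('.' if hs[r,c,1]<90 else 'abcdefghi'[min(8,hs[r,c,2]//30)]) for c in range(215,265,1)))
```

```text
[241 183  27  26 547] [254.3 195.4]
[281 240  21   9 149] [291.2 243.4]
[254 250  20  20 317] [263.4 259.2]
[280 261  20   9 145] [289.5 265.6]
.....................................
.....................................
.....................................
.....................................
.....................................
...................d.................
................gggggf...............
..............egggggggf..............
..............fgggggfff..............
...............fffffff...............
.....................................
.....................................
.....................................
.....................................
.....................................
...........................cdefffe...
............................ddeee....
...................cdddd.............
..................deefeed............
............egggggggggggggggggggggggggggggggggggfe
..................gggggggggggggggggggggggggggggggg
...................ggggggggggggggggggggggggggggggg
...................fgggggggggggggggggggggggggggggg
.........................ggggggggggggggggggggggggg
...................ggggg......gggggggggggggggggggg
..................fffgggg..........ggggggggggggggg
...................cddedd................ggggggggg
...................ccdddd.....................gggg
...................ccdddd.........................
...................ccdddd.........................
...................ccddde.........................
..................................................
..................................................
..................................................
..................................................
ff................................................
```

Run:
```python
from h import *
f=grab('wrist');p=ray(f,254.3,195.4,.088);print(p,slide(p*[1,1,0]));s=manip.get_state()['tool_pos'];print(d([p[0],p[1],s[2]]),d([p[0],p[1],.043]))
# mark/pointer in scene view etc.: dark blade
b=np.load('top.npy',allow_pickle=True).item();print('blade top cam',slide(ray(b,140+372/3,130+97/3,.04)*[1,1,0]))
```

```text
[0.5532 0.0236 0.088 ] (-95.3, 52.7)
(array([0.081, 0.126, 0.002]), np.float64(106.59)) (array([-0.013,  0.133,  3.371]), np.float64(106.59))
blade top cam (-97.8, 129.1)
```

Emit:
{"api": "play_rows", "payload": {
  "targets": [
    [0,0.13,0.4,0,0],
    [0,0,0.7,0,0],
    [0,0,0.8,0,0],
    [0,0,0.8,0,0],
    [0,0,0.45,0,0],
    [0,0,0.22,0,0],
    [0,0,0,0,0]
  ]
}}

```text
time_s: 41.35
tool_pos: [0.5525, 0.0244, 0.0418]
tcp_rot: [-0.013, 0.597, 0.802, 0.007]
force: [0.4, 0.8, -1.3]
finger_gap: 0.999
gripper_force: 0.0
```

Emit:
{"api": "play_rows", "payload": {
  "targets": [
    [0,0,0,0,255],
    [0,0,0,0,255],
    [0,0,0,0,255],
    [0,0,0,0,255],
    [0,0,0,0,255],
    [0,0,0,0,255],
    [0,0,0,0,255],
    [0,0,0,0,255],
    [0,0,0,0,255]
  ],
  "force": 70
}}

```text
time_s: 42.25
tool_pos: [0.5524, 0.0237, 0.0441]
tcp_rot: [-0.012, 0.597, 0.802, 0.007]
force: [-4.3, -2.2, 8.0]
finger_gap: 0.193
gripper_force: 68.3
```

Run:
```python
from h import *
st();f=grab('wrist','grip.png');g=grab('scene','grip_s.png');t=grab('top','grip_t.png')
h=lambda q:cv2.cvtColor(q['pixels'],cv2.COLOR_RGB2GRAY).astype(int)
# blade & pointer in scene: predicted pixels
for n,q in(('scene',g),('wrist',f),('top',t)):
    print(n,'pointer',proj(q,tp(0,50+64,40)),'blade',proj(q,tp(-98,50+72,40)))
u,v=map(int,proj(g,tp(-98,122,40)));G=h(g)
print(u-14,v-12)
for r in G[v-12:v+18]:print(' '.join('%3d'%c for c in r[u-14:u+14]))
```

```text
42.25 x,s (-95.7, 52.0) z 44.1 Fx 0.9 Fs -4.7 Fz 8.0 gap 16.4 grip 68.25779710635402
scene pointer [192.2, 192.6] blade [222.0, 213.7]
wrist pointer [346.9, 367.0] blade [373.7, 219.6]
top pointer [300.7, 157.2] blade [264.7, 164.9]
208 201
105 106 106 117 127 127 129 176 211 212 212 212 212 213 212 213 213 213 212 212 212 212 212 213 212 210 204 186
103 104 105 115 126 147 185 207 212 213 212 212 212 213 212 212 213 213 212 212 213 212 212 212 213 213 213 209
195 163 110 113 126 172 209 212 213 212 213 212 212 212 213 213 212 213 212 212 212 213 213 212 212 212 212 212
211 207 182 124 168 207 213 213 212 213 212 212 212 212 213 212 212 212 213 212 212 213 213 213 212 212 212 212
212 213 209 202 207 212 212 212 212 212 212 212 213 212 213 212 212 213 212 213 213 213 212 212 213 213 213 212
212 213 212 213 212 212 213 212 213 213 212 212 213 213 213 212 212 213 213 212 212 212 213 212 212 212 213 212
175 204 213 213 212 213 212 212 212 212 212 212 212 212 213 213 212 212 212 212 212 212 212 212 213 212 212 212
149 158 186 212 212 212 213 213 212 213 213 212 213 212 213 213 213 213 212
[... 1800 characters left out ...]
 206 205 203 181 128 139 147
144 144 145 142 136 124 100  73  52  45  53 100 169 202 206 205 206 206 195 171 188 207 207 201 193 194 172 137
144 144 144 145 143 142 137 122  98  69  68 157 204 207 208 207 206 206 203 202 203 206 194 177 194 205 203 193
143 145 145 143 143 144 144 143 135 111  99 118 161 197 210 208 207 206 206 206 206 201 177 177 205 207 200 188
142 145 144 144 143 144 144 145 144 141 125 110 114 135 180 209 209 208 206 207 206 198 191 203 206 200 180 183
141 143 144 144 145 144 144 144 145 145 144 139 125 111 120 157 193 208 207 207 200 195 204 206 206 193 178 203
140 142 143 144 143 144 146 143 145 145 146 148 147 137 115 111 134 166 197 209 207 205 207 206 206 204 203 206
```

```bash
cat > m.py <<'E'
from h import *
def show(q,u,v,du,dv,su=2,sv=2):
    u,v=int(u),int(v);G=cv2.cvtColor(q['pixels'],cv2.COLOR_RGB2GRAY).astype(int)
    print('cols from',u-du,'rows from',max(0,v-dv))
    for r in range(max(0,v-dv),min(384,v+dv),sv):print(r,''.join('%3d'%(G[r,c]//10) for c in range(max(0,u-du),min(512,u+du),su)))
E
python3 - <<'E'
from m import *
f=grab('wrist')
show(f,373,219,36,26,3,3)
show(f,347,360,36,24,3,3)
g=grab('scene');print(slide(ray(g,221.3,213.5,.04)*[1,1,0]))
E
```

```text
cols from 337 rows from 193
193  21 21 12 12 13  8  8  8  9 21 20 21 21 21 21 21 20 20 21 21 21 12 12 12
196  21 21 12 13 10  8  8  8  9 18 17 18 18 18 18 18 17 17 18 18 18 11 13 12
199  21 20 12 13 13  8  8  8  5  5  5  5  5  5  5  5  5  5  5  5  4  4  4  8
202  21 18 12 13  8  8  8  7  5  5  8  8  8  8  8  8  8  7  7  7  7  7  7  7
205  21 16 13  8  8  8  8  6  5  6  8  8  8  8  8  8  8  8  8  8  8  8  7  8
208  21 14 13  8  8  8  8  6  5  7  9  9  9  8  8  8  8  8  8  8  8  8  8  8
211  21 12  8  8  8  8  8  5  5  7  8  7  5  5  5  5  5  5  5  8  8  8  7  8
214  21 12  8  8  8  8  8  5  5  8  7  6  4  5  5  5  4  5  5  4  8  8  8  8
217  21 12 11  8  8  8  8  5  5  8  5  6  4  4  5  5  5  5  5  4  4  7  8  8
220  21 13  8  8  8  8  8  8  4  8  6  5  5  4  7  8  8  8  7  8  8  8  8  8
223  21 13  8  8  8  8  8  8 12  9  9  9  8  7  7  7  8  8  8  7  9  9  9  9
226  21 13  8  8  8  8  8  8 12 16 11 11 21 17 21 20 21 17 17 21 12 12 12 12
229  21 13 14 11  8  8  8  9 21 20 21 21 21 21 20 20 20 21 21 20 12 13 13 12
232  21 13 14 14  8  8  8 11 21 20 21 21 21 21 21 20 20 21 21 20 12 12 
[... 888 characters left out ...]
  3  4  2  2  2  2  1  1  2  2  2  2  2  2  2  2  1  2  2  1  1  1  1
360   2  1  2  2  2  2  1  2  2  2  1  2  2  2  2  2  2  2  1  2  1  1  0  0
363   2  2  1  2  2  1  2  2  1  2  2  2  2  2  2  2  2  1  1  1  2  1  0  1
366   2  2  2  2  2  1  2  2  2  2  2  1  2  2  2  3  2  2  2  1  1  1  1  0
369   2  1  1  2  2  2  1  2  1  1  2  2  2  2  2  2  2  2  2  1  1  1  1  1
372   2  1  1  1  1  1  2  1  2  2  1  2  1  1  9  2  2  2  2  2  0  1  1  1
375   1  1  1  0  1  0  1  1  1  1  1  1  1  1  1  1  2  2  2  2  2  1  1  1
378   0  1  0  0  1  1  1  0  0  1  0  1  1  0  1  1  1  2  2  2  2  2  2  0
381   1  1  0  0  0  1  1  1  0  1  1  0  1  1  1  0  1  1  2  2  2  2  2  2
(-96.2, 122.6)
```

Run:
```python
from m import *
f=grab('wrist')
for c in((371,214.5),(371,216.5),(371,218)):print(slide(ray(f,*c,.04)*[1,1,0]))
G=cv2.cvtColor(f['pixels'],cv2.COLOR_RGB2GRAY).astype(int)
for r in range(196,228):print(r,''.join('%4d'%G[r,c] for c in range(362,402,3)))
# current pointer in scene
g=grab('scene');print(proj(g,tp(0,114,40)));show(g,192,192,16,12,1,1)
```

```text
(-101.0, 120.3)
(-99.8, 120.3)
(-98.9, 120.4)
196  161 182 180 182 182 181 183 181 178 179 181 182 182 120
197   96  97  98  98  97  95  97  95  93  95  94  97  95  83
198   56  55  53  49  49  48  47  48  49  44  41  42  44  39
199   58  61  57  57  56  56  53  52  52  51  48  48  46  46
200   55  58  56  53  55  52  53  52  52  49  48  48  46  44
201   52  66  69  67  67  65  63  64  62  63  60  59  60  60
202   55  78  82  82  83  83  82  81  78  80  78  76  76  76
203   55  83  87  88  86  87  84  84  84  83  83  84  80  82
204   56  81  86  88  85  85  85  84  86  84  83  83  82  84
205   55  81  88  86  86  86  84  84  84  82  83  81  83  81
206   50  81  88  86  89  86  86  86  84  82  84  82  83  81
207   51  86  87  90  88  87  86  85  84  85  84  84  82  80
208   53  86  91  90  87  89  85  86  86  84  85  85  84  83
209   56  86  89  88  90  88  88  86  85  85  86  84  81  82
210   50  84  87  76  77  74  74  75  73  71  84  81  82  79
211   53  86  87  53  56  55  53  52  52  50  76  81  80  81
212   54  87  86  44  56  53  51  49  49  49  59  84  82  82
213   51  87  89 
[... 2664 characters left out ...]
0 20 20 20 20 20 19 17 17 19 19 17 15 14 15 17 20 21 21 21 21 20 18 12 10 10 10 10 10 10 10 10
198  20 20 20 20 20 20 19 18 20 20 19 18 19 16 13 14 15 18 20 21 21 21 21 20 18 11 10 10 10 10 10 10
199  20 20 20 20 20 18 17 20 20 19 17 18 20 20 18 15 14 15 16 19 21 21 21 21 20 19 16 12 10 10 10 10
200  18 20 20 20 20 19 19 20 20 19 18 20 20 19 18 18 17 15 14 15 17 20 21 21 21 21 20 18 12 11 10 10
201  12 15 19 20 20 20 20 20 19 19 20 20 19 17 17 19 20 19 17 13 14 15 17 20 21 21 21 20 20 18 11 10
202  11 11 13 17 20 20 20 20 20 20 20 20 19 17 19 20 19 18 19 18 15 14 14 16 19 21 21 21 21 21 20 17
203  13 11 10 12 14 18 20 20 20 20 20 20 20 19 20 19 17 17 20 20 19 17 15 14 15 16 19 21 21 21 21 20
```

Run:
```python
from m import *
f=grab('wrist')
for c in((377,217.5),(377,220),(377,222.5)):print(slide(ray(f,*c,.04)*[1,1,0]))
b=np.load('top.npy',allow_pickle=True).item();show(b,264,165,14,10,1,1);print(proj(b,tp(-97,122,40)))
```

```text
(-99.3, 123.7)
(-97.8, 123.9)
(-96.3, 124.0)
cols from 250 rows from 155
155  13 13 13 13 13 13 13 13 13 13 13 13 13 13 13 13 13 13 13 14 14 15 15 16 17 18 18 18
156  13 13 13 13 13 13 13 13 13 13 12 12 12 12 12 13 14 15 15 16 17 17 18 18 19 19 19 19
157  13 13 13 13 13 13 13 13 13 12 12 11 11 11 11 13 15 17 18 18 18 19 19 19 19 19 19 19
158  13 13 13 13 13 13 13 13 13 12 11 10 10 10 10 12 15 18 18 19 19 19 19 19 19 19 19 19
159  13 13 13 13 13 14 14 15 14 13 11  9  9  9 10 12 15 17 18 19 19 19 19 19 19 19 18 18
160  13 14 14 15 15 16 16 17 17 15 12 10  9  9  9 11 14 16 18 18 18 19 19 19 19 19 18 18
161  15 16 16 17 17 18 18 19 18 17 14 11  9  8  9 10 13 16 18 18 18 19 19 18 18 19 18 18
162  17 18 18 19 19 19 19 19 19 18 15 11  9  8  8  8 12 16 18 18 18 19 19 18 18 19 18 18
163  19 19 19 19 19 19 19 19 19 18 16 12  9  8  7  7 10 14 17 18 18 18 18 18 17 17 16 15
164  19 19 19 19 19 19 19 19 19 18 16 13 10  8  6  6  9 12 16 17 17 17 16 15 14 14 13 12
165  19 19 19 19 19 19 19 19 19 18 17 15 11  8  7  7  8 11 13 14 14 14 13 12 12 11 11 12
166  19 19 19 19 19 19 19 19 19 18 17 15 12  9  7  7  8  9 10 11 11 11 12 12 13 13 13 14
167  19 19 19 19 19 19 19 19 19 18 17 15 11  8  7  7  8  8  8  9 10 11 13 14 15 15 16 17
168  19 19 18 18 19 19 18 18 18 16 14 12 10  8  8  8  8  8  9 10 12 14 15 16 17 17 18 19
169  19 19 18 18 18 17 16 15 14 13 11 10 10 10 10 10 10 11 13 14 16 17 18 18 19 19 19 19
170  18 17 16 15 15 14 13 12 11 11 11 11 12 13 13 14 15 15 16 17 18 19 19 19 19 19 20 20
171  15 14 13 12 12 12 12 11 12 12 13 14 15 16 16 17 18 18 19 19 19 19 19 19 19 19 20 20
172  12 11 11 12 12 12 13 13 14 15 16 17 18 18 19 19 19 19 19 19 19 20 20 20 20 20 20 20
173  12 12 12 13 14 15 16 16 17 18 18 19 19 19 19 19 19 20 20 20 19 20 20 19 20 20 20 20
174  13 14 15 16 17 17 18 18 19 19 19 19 19 20 20 20 19 20 20 20 19 20 19 20 20 20 20 20
[265.1, 164.8]
```

Emit:
{"api": "play_rows", "payload": {
  "targets": [
    [0.06,0,0,0,255],
    [0.12,0,0,0,255],
    [0.16,0,0,0,255],
    [0.18,0,0,0,255],
    [0.2,0,0,0,255],
    [0.2,0,0,0,255],
    [0.2,0,0,0,255],
    [0.2,0,0,0,255],
    [0.2,0,0,0,255],
    [0.2,0,0,0,255],
    [0.2,0,0,0,255],
    [0.2,0,0,0,255],
    [0.2,0,0,0,255],
    [0.2,0,0,0,255],
    [0.2,0,0,0,255],
    [0.2,0,0,0,255],
    [0.16,0,0,0,255],
    [0.12,0,0,0,255],
    [0.06,0,0,0,255],
    [0,0,0,0,255]
  ]
}}

```text
time_s: 44.65
tool_pos: [0.525, 0.1156, 0.0443]
tcp_rot: [-0.011, 0.597, 0.802, 0.005]
force: [3.7, -6.1, -10.7]
finger_gap: 0.191
gripper_force: 68.6
```

Run:
```python
from m import *
st();g=grab('scene');t=grab('top')
print('mark',proj(g,tp(-97,122,40)),'pointer',proj(g,tp(-97,114,40)))
show(g,222,210,16,14,1,1);show(t,265,167,14,12,1,1)
```

```text
44.65 x,s (-191.6, 52.1) z 44.3 Fx 7.0 Fs 1.8 Fz -10.7 gap 16.2 grip 68.60836951804231
mark [221.7, 213.5] pointer [223.6, 211.1]
cols from 206 rows from 196
196  21 21 19 15 16 19 19 17 13 12 12 10  6  7  8  9 10 10  9 13 17 16 13 12 13 15 18 20 18 13 13 13
197  21 21 19 13 12 14 18 20 19 15 13 14 11  8  7  8  8  8  8 13 15 10  9 10 11 11 14 18 20 18 13 13
198  19 16 15 14 11 10 12 15 18 20 19 18 18 11  7  7  7 11 17 17 10  9 10 10 11 10 10 16 20 20 18 13
199  19 14 14 14 11 10 10 11 13 17 19 20 20 19 18 14 13 18 18 13  7  8 10 12 13 10 10 16 20 20 18 11
200  21 18 14 14 11 10 10 10 10 11 14 17 19 20 20 20 19 20 20 17  8  8  9 10 11  9  9 16 20 20 18  9
201  21 20 18 14 12 10 10 10 10 10 10 11 15 18 20 20 20 20 19 13  8  7  8  9  9  8  9 16 20 18 12  8
202  21 21 20 18 13 10 10 10 10 10 10 10 11 13 16 19 20 20 20 18 11  8  7  8  8  8 15 20 20 18  9  7
203  21 21 21 21 18 10 10 10 10 10 10 10 10 10 11 14 17 19 20 20 19 17  8  5  6 13 18 20 20 18 11  7
204  21 21 21 21 19 11 10 10 10 10 10 10 10 10 10 10 11 15 18 20 20 19 13  8  9 11 14 18 20 18 11  8
205  21 21 21 21 21 20 18 12 10 1
[... 3349 characters left out ...]
16 16 16 16 15 15 13 10  8  8 11 14 16 16 16 17 18 19 19 18 18 17 16 15 14 13
172  16 16 16 16 16 16 15 15 13 10  9  9 12 16 18 18 17 18 18 18 17 16 15 14 13 12 12 11
173  16 16 16 16 16 16 15 15 13 10  9  9 12 16 18 18 17 16 15 15 14 13 12 12 12 12 12 12
174  16 16 16 16 16 16 15 15 13 11  9  8 10 13 15 15 14 13 12 11 11 11 12 12 12 13 13 14
175  16 16 16 16 16 16 16 15 13 11  9  8  8 10 11 11 10  9 10 10 11 12 14 15 15 15 16 17
176  16 16 16 16 16 16 16 15 13 11  9  8  7  8  9  9  9  8  9 10 12 14 16 17 18 18 18 19
177  16 16 16 16 16 16 16 15 13 11  9  8  7  8  9  9  9  9  8  9 12 15 18 19 19 19 19 19
178  16 16 16 16 16 16 16 15 14 12  9  8  7  8  9 10 10  9  9  9 11 15 17 19 19 19 19 19
```

Run:
```python
from m import *
g=grab('scene');t=grab('top')
for n,c in(('home tip',(191.3,192.3)),('tip',(222.3,210.6)),('blade',(221,214)),('blade b',(221.3,213.6))):print(n,slide(ray(g,*c,.04)*[1,1,0]))
# blade line direction: image shift per mm of x
print(proj(g,tp(-96,114,40)),proj(g,tp(-106,114,40)),proj(g,tp(-96,122,40)))
```

```text
home tip (2.4, 114.4)
tip (-93.6, 114.6)
blade (-96.4, 124.2)
blade b (-96.4, 122.9)
[223.3, 210.9] [226.6, 212.8] [221.4, 213.3]
```

Emit:
{"api": "play_rows", "payload": {
  "targets": [
    [0.07,0,0,0,255],
    [0,0,0,0,255],
    [0,0,0,0,255],
    [0,0,0,0,255],
    [0,0,0,0,255],
    [0,0,0,0,255]
  ]
}}

```text
time_s: 45.45
tool_pos: [0.5244, 0.1173, 0.0443]
tcp_rot: [-0.011, 0.597, 0.802, 0.005]
force: [4.3, -6.6, -12.0]
finger_gap: 0.193
gripper_force: 68.6
```

Run:
```python
from m import *
st();g=grab('scene');show(g,222,210,8,6,1,1)
# cup: mouth & outline at expected (s=-94,x~12) in scene; balls
c=tp(11,-94,75);print('cup pred',proj(g,c));h=cv2.cvtColor(g['pixels'],cv2.COLOR_RGB2HSV).astype(int)
u,v=map(int,proj(g,tp(11,-94,37)))
for r in range(v-30,v+30,3):print(''.join('w' if h[r,k,1]>70 else str(min(9,h[r,k,2]//26)) for k in range(u-30,u+30)))
u,v=map(int,proj(g,tp(-97,50,25)))
for r in range(v-26,v+26,2):print(''.join('o' if h[r,k,1]>110 and h[r,k,0]<20 else str(min(9,h[r,k,2]//26)) for k in range(u-30,u+30)))
```

```text
45.45 x,s (-193.4, 52.1) z 44.3 Fx 7.6 Fs 2.2 Fz -12.0 gap 16.4 grip 68.6069441177824
cols from 214 rows from 204
204  10 10 10 10 10 10 10 10 11 15 18 20 20 20 18 12
205  10 10 10 10 10 10 10 10 10 11 12 15 18 20 18 11
206  16 12 10 10 10 10 10 10 10 10 10 10 13 17 19 19
207  20 18 12 10 10 10 10 10 10 10  9  9  9 11 14 17
208  21 21 20 18 11 10 10 10 10  9  9  9  8  9 10 12
209  21 21 21 20 19 16 11 10  9  8  8  8  9 10 10 10
210  20 21 21 21 21 20 18 12  9  8  8  8 10 10 10 10
211  16 18 20 21 21 21 19 14 13  9  8 10 10 10 10 10
212  15 15 16 19 21 19 15 14 17 19 16 12 10 10 10 10
213  17 14 14 14 17 20 19 17 19 21 20 19 16 10 10 10
214  20 18 15 14 14 15 14 12 17 21 21 21 20 18 11 10
215  20 19 17 18 13 12  9  7 13 19 21 21 21 20 19 16
cup pred [234.8, 128.9]
wwwwwwwwwwwwwwwwwwwwwwwwwwwwwwwwwwwww3333333333w33332ww333w3
wwwwwwwwwwwwwwwwwwwwwwwwwwwwwwwwwwwww33344555543333333333333
wwwwwwwwwwwwwwwwwwwwwwwwwwwwwwwwwwwww333333w333456653333333w
wwwwwwwwwwwwwwwwwwwwwwwwwwwwwwwwwwwww22wwwwwwwwwww3456642333
wwwwwwwwwwwwwwwwwwwwwwwwww4444444wwww22www21wwwww122w3456643
wwwwwwwwwwwwwwwwwwww4
[... 1779 characters left out ...]
55555555555553222333432211111
55544456777775o4677ooooooo78764oooo5555555531123443322333221
7554444444578888874oooooo57874oooooo555555542123333222122111
887444444444456787764ooo67874ooooooo555555664322221111111111
888874444444444456787ooooo6876ooooo4567555543334544211111111
6888888744444444333456777oo565555555555554333344444444553111
oo667888887644333334444567765555555555554333234444444444554o
7777o767788875533444444444457875ooooo5533333455334444444443o
7787777oo66776788764444444444456777775333334788887444676442o
7877778767653357888876444444444444565555567888888888744566oo
77777767754222344688888874444444444455556888888888888888743o
88887777543133323oo66888888764444444556788888888888888888887
```

Pointer and mark agree within about 1–2 mm, the cup stands upright and the balls lie in the dish. I hand it in.

```bash
python3 -c "
from h import *
print(manip.hand_in())"
```

```text
the job is handed in; nothing more can be done
None
```

The job is handed in, but the judge's verdict was not shown: at hand-in all six balls were in the dish, the empty cup stood upright clear of the slide, and the gripper held the post with the pointer within about 1–2 mm of the mark by my camera reading (tolerance 5 mm).

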